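Pack the pillow-block bearings in the transit case

ROBOT

A 7-joint arm with a two-finger parallel gripper is mounted at the origin on the work surface. World frame = base frame: x ahead of the robot, y to its left, z up, the work surface at z = 0. Lengths are in m, angles in degrees, forces in N, time in s.
With the tool pointing down it reaches from about 0.4 to 0.9 m from the base axis. Payload 5.6 kg.
Tool frame: the origin (TCP) lies at the centre of the arm's flange, where the gripper is bolted on; the fingertips stand 190 mm ahead of it and the grasp point (between the pads) lies 171 mm ahead of it (manip.hold_point_z is the z of the grasp point in the tool frame, in m); z points along the fingers, y is the line along which they close (so a half turn about z gives the same grasp; the last joint's range is limited). The gripper opens to 92 mm and grips with 3 to 60 N. Pads are 20 mm wide; open, the fingers measure 128 mm over their backs; the gripper's body (75 mm by 189 mm) begins 69 mm behind the grasp point.
Start: joints at [69.786, 26.786, -0.665, 91.828, 0.344, 61.387, -3.226], TCP at [0.198, -0.619, 0.405] pointing down, gripper open.
Joint ranges: [-144.91, 144.91], [-17.63, 115.5], [-89.93, 88.59], [15.96, 139.68], [-74.01, 254.01], [8.47, 105.57], [-167.45, 167.45]. Speed limits (degrees/s): [147.25, 147.25, 180, 180, 180, 180, 180].

INTERFACE

Orientations are given as [roll, pitch, yaw] about the fixed x, y, z axes, in that order (R = Rz(yaw) Ry(pitch) Rx(roll)).
In Python, from plant import manip gives the robot as it stands.
- The arm moves only by the shell command python3 -m crank 'ROWS' [OPENING]. ROWS is JSON, a list that holds one entry, the list of rows, each a list of 6 numbers: the shift along the tool's x, y, z scaled (see below), then the turn, a rotation vector about the tool's x, y, z scaled (see below). A call has 1 to 20 rows; each row shifts and turns the commanded pose from where the row before left it, along the tool's axes as they then stand; what a row does not reach is not made up. The controller multiplies each number of a shift by 5 cm and each number of a turn by 120 degrees. A row lasts 1/10 s, in which the tool goes at most 50 mm and 8.59 degrees, less where a joint would pass 70% of its speed; a pose out of reach is approached as far as the arm can. A call with a number of a shift or a turn outside -1 to 1 is refused whole. A call with a gripper value outside its range is refused whole. OPENING is the finger opening in mm, from 0 to 91.9, set as the call begins (- or left out, the last holds). The fingers move at their own pace and stop on an object; the grip force is fixed at half the most. Time passes only in rows, so rows that do not move let the fingers close. It gives the time, the measured TCP pose, the force, the opening and the grip force at its end, in the units of the state.
- manip.read_state(): the state, without advancing time (a new reading comes with each control period).
- manip.snapshot(name): name is "scene" or "top" or "wrist"; returns (picture, depth): 420x560x3 uint8, red, green, blue; 420x560 float32, m along the optical axis (not along the pixel's ray), 0 where there is no reading.
- manip.get_calibration(name): a dict with "fx", "fy", "cx", "cy" (pixels), "extrinsics" (4x4, takes a point from camera to world coordinates). Camera axes: x right, y down, z forward; pixel columns grow to the right and rows downward; lengths in m; the calibration is good to about 2 mm. The wrist camera is an equidistant fisheye: a pixel r from the principal point sees the ray r / f radians off the axis. A picture is of the moment at which its call begins: read the wrist's pose just before it. get_calibration takes no time and is no camera call; for the wrist camera it gives the pose at the moment of the call.
- manip.job_done(): hands the job in; it is judged then, once.
Trained networks look in the newest picture that a camera, given by its name, has taken for a name from the list of things; names that differ only in an ending like _2 or _b are one class to them, and where a whole thing is asked for, a point or a joint stands for the part that bears it (a point fixed in the world has none). Each returns a list of dicts, best first, with "confidence" (0 to 1); they miss things now and then, are a little off and sometimes report something else, mostly with a low value. They report only what shows in the picture. A call takes as long as a camera call. They do not tell look-alikes from the thing itself.
- manip.boxes_of(camera, name): "bbox" ([left, top, right, bottom] in pixels, round what is visible of it).
- manip.regions_of(camera, name): "region" (420x560 bool, what is visible of it) and "bbox" ([left, top, right, bottom] in pixels, round what is visible of it).
The state is a dict: "time_s": time; "joint_pos": joint angles; "joint_velocities": joint speeds; "effort": joint torques, N m; "position": TCP position; "eef_rot": TCP orientation; "wrist_force": force on the tool from outside, world axes, zero at the start; "ft_torque": the same for the moment, N m; "finger_gap": finger opening in m; "grasp_force": force on a finger pad.
Only numpy, scipy, OpenCV 4.12 (cv2) and the standard library are available. Lean on these libraries where they do the work, as an engineer would, in place of code of your own. Each camera call takes 0.05 s, during which the arm holds its last target. There are 200 camera calls.

TASK

Pack the order: lift the lid of the grey transit case all the way back until it rests on its stop and let go of it, then set every pillow-block bearing down in the case, each upright on its foot in a bay of its own (do not drop them in). Then lower the lid gently until it is fully shut, and after that press both front latches down flush to fasten it. Do not slam the lid either way; the square flange bearing and everything else on the bench stay where they are.

Things in the scene. Friction and masses are not known exactly. Their poses are not given: they have to be found in the camera images.
- case: grey plastic transit case, does not move. Base 170 (x, front to back) x 310 (y) x 85 mm tall, open on top, walls 6 mm; origin: centre of its underside; front faces -x (robot side). Foam floor 10 mm above the bench; three foam dividers, 6 mm thick, tops 36 mm above the bench, part it into four bays side by side along y, each 70 (y) x 158 mm (x), for one bearing with its foot along x
- bay0 (a point): centre of the foam floor of bay 0 of the case (bays counted from -y to +y of the case, 76 mm apart)
- bay1 (a point): centre of the foam floor of bay 1 of the case (bays counted from -y to +y of the case, 76 mm apart)
- bay2 (a point): centre of the foam floor of bay 2 of the case (bays counted from -y to +y of the case, 76 mm apart)
- bay3 (a point): centre of the foam floor of bay 3 of the case (bays counted from -y to +y of the case, 76 mm apart)
- lid (a joint): angle of the case lid in rad: 0 shut, 1.75 leaning back on its stop, past upright, where it stays by its weight. Free hinge, hardly any friction: let go below about 1.45 rad it falls shut, beyond that it falls back. Lid 170 x 310 x 38 mm, 0.55 kg, about 3 N to lift at the handle; shut, its top is 123 mm above the bench
- lid_hinge (a point): middle of the lid's hinge line, along y of the case on the case's rear (+x) top edge, 85 mm above the bench, 85 mm behind the case's centre
- lid_handle (a point): middle of the handle on the lid's front: a straight round bar 12 mm thick, 100 mm long, along y of the case, its centre 45 mm in front of the lid; 104 mm above the bench when shut, 300 mm when open, on an arc of 216 mm about the hinge line. Can be gripped from above, fingers closing along x of the case; it turns between the fingers as the lid swings
- latch_left (a joint): angle of the black flip latch at the left (+y) of the lid's front, 105 mm from the middle, in rad: 0 hanging flush over the case front (fastened), 1.57 sticking straight out to the front, more points up. A flap 42 mm wide, 48 mm long, 7 mm thick, hinged on the lid; stays where it is left, about 1 N at its tip moves it; moves with the lid
- latch_left_hinge (a point): middle of the hinge pin of the left latch, on the lid: 10 mm in front of the lid's front face, 22 mm above the lid's lower edge (107 mm above the bench with the lid shut)
- latch_left_tip (a point): middle of the free end of the left latch, 48 mm from its hinge pin
- latch_right (a joint): angle of the black flip latch at the right (-y) of the lid's front, 105 mm from the middle, in rad: 0 hanging flush over the case front (fastened), 1.57 sticking straight out to the front, more points up. A flap 42 mm wide, 48 mm long, 7 mm thick, hinged on the lid; stays where it is left, about 1 N at its tip moves it; moves with the lid
- latch_right_hinge (a point): middle of the hinge pin of the right latch, on the lid: 10 mm in front of the lid's front face, 22 mm above the lid's lower edge (107 mm above the bench with the lid shut)
- latch_right_tip (a point): middle of the free end of the right latch, 48 mm from its hinge pin
- bearing0: pillow-block bearing of dark cast iron, 0.25 to 0.5 kg: flat two-bolt foot 110 (its x) x 42 (its y) x 14 mm with an upright round housing on its middle, 56 mm across (axis along y, 32 mm up), 32 mm thick; 60 mm tall in all. Origin: centre of the underside. Grip the housing from above across its 32 mm. Two to four bearings are present; an absent one reads None
- bearing1: pillow-block bearing of dark cast iron, 0.25 to 0.5 kg: flat two-bolt foot 110 (its x) x 42 (its y) x 14 mm with an upright round housing on its middle, 56 mm across (axis along y, 32 mm up), 32 mm thick; 60 mm tall in all. Origin: centre of the underside. Grip the housing from above across its 32 mm. Two to four bearings are present; an absent one reads None
- bearing2: pillow-block bearing of dark cast iron, 0.25 to 0.5 kg: flat two-bolt foot 110 (its x) x 42 (its y) x 14 mm with an upright round housing on its middle, 56 mm across (axis along y, 32 mm up), 32 mm thick; 60 mm tall in all. Origin: centre of the underside. Grip the housing from above across its 32 mm. Two to four bearings are present; an absent one reads None
- bearing3: pillow-block bearing of dark cast iron, 0.25 to 0.5 kg: flat two-bolt foot 110 (its x) x 42 (its y) x 14 mm with an upright round housing on its middle, 56 mm across (axis along y, 32 mm up), 32 mm thick; 60 mm tall in all. Origin: centre of the underside. Grip the housing from above across its 32 mm. Two to four bearings are present; an absent one reads None
- flange_unit: square flange bearing of the same dark iron, 86 x 86 mm, 34 mm tall, lying flat on the bench among the pillow blocks; belongs to another order, not to be packed. Origin: centre of its underside
- tape_roll: roll of clear packing tape lying flat, 100 mm across, 48 mm tall; origin: centre of its underside. Leave it
- marker: black marker pen lying on the bench, 130 x 14 mm, along its x; origin: underside of its middle. Leave it
- mallet: rubber mallet with a wooden handle, lying at the left of the bench. Leave it
- tape_gun: hand tape dispenser, about 240 mm long and 100 mm tall, at the left of the bench. Leave it
Mind the look-alikes: they are no part of the job. Leave any purple or yellow look-alike of the bearing3 alone.

How it is judged:
By the outcome, as a careful person would: the job done as asked, in the order asked, and still so for the second after the job is handed in, with the robot touching nothing.
Of bearing0, bearing1, bearing2, bearing3 only 2 to 4 are there at a start; the rules pass over those that are not, and their reading is None.
At some moment in a run one of bearing0, bearing1, bearing2, bearing3 may be knocked a few centimetres aside while the robot is not near it.
It also fails if it takes over 210 s, if anything falls off the work surface, if the arm or the gripper's body presses on something with over 40 N, if the wrist force passes 120 N, or if a joint passes its speed limit or range.

## Working session

There is one attempt and no reset: what is moved stays moved. The work goes in short steps, Python scripts to look and compute and a shell command to move; the robot and the scene stay as the last step left them, time stands still between calls to the robot, and variables do not carry over. Pictures are saved under pics/ and viewed, at most 14 in all, crops included, and the job is handed in when it is done.

```bash
mkdir -p pics; ls; python3 - <<'E'
from plant import manip
import cv2
s=manip.read_state();print(s)
for n in("scene","top"):
    p,d=manip.snapshot(n);cv2.imwrite(f"pics/{n}0.png",p[...,::-1]);print(n,manip.get_calibration(n))
E
```

```text
pics
{'time_s': 0.0, 'joint_pos': array([69.78772318, 26.83463388, -0.66624487, 91.88037809,  0.34222052,
       61.38497455, -3.22648493]), 'joint_velocities': array([-0.09105929, -0.02974777,  0.14673697, -0.02405274, -0.0337273 ,
        0.07919778, -0.01060934]), 'effort': array([-7.39847728e-04, -5.20573425e+01, -1.25774203e-02, -2.43751520e+01,
       -5.65339741e-02,  1.72337552e-02,  1.53833707e-04]), 'position': array([ 0.19804253, -0.61883655,  0.40375945]), 'eef_rot': array([-1.79902127e+02,  4.90713521e-03,  1.77447132e+01]), 'wrist_force': array([-0.47653097,  0.28057915, -0.35551867]), 'ft_torque': array([ 0.04745175,  0.00973865, -0.04472074]), 'grasp_force': 0.0, 'finger_gap': 0.09219235629040654}
scene {'fx': 393.7753502290179, 'fy': 393.7753502290179, 'cx': 265.68501133656775, 'cy': 209.71318985116358, 'extrinsics': array([[-0.73297302,  0.49603468, -0.46551063,  1.16309217],
       [ 0.67996779,  0.51426961, -0.52265722,  0.71584313],
       [-0.01985813, -0.69962587, -0.71423336,  1.17425834],
       [ 0.        ,  0.        ,  0.        ,  1.        ]])}
top {'fx': 500.00087476942707, 'fy': 500.00087476942707, 'cx': 281.2895759669462, 'cy': 213.2573008702037, 'extrinsics': array([[-0.02852169, -0.98904864,  0.14480778,  0.21987084],
       [-0.99951773,  0.02999853,  0.00802495, -0.07946468],
       [-0.01228109, -0.14450906, -0.98942726,  1.73532919],
       [ 0.        ,  0.        ,  0.        ,  1.        ]])}
```

View pics/top0.png

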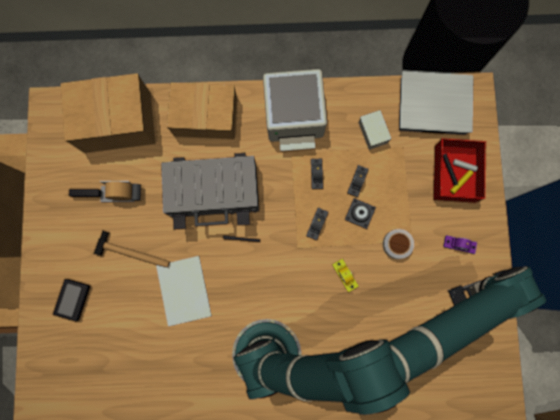

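View pics/scene0.png

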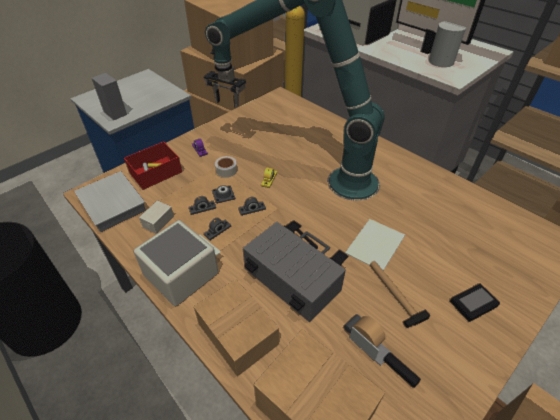

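Top view: bearings at about (317,173), (358,181) and (317,223), with the flange at (361,213). The case is at (210,185), its handle at (220,228) and the latches at (178,220) and (240,215). The purple and yellow look-alikes are at (460,244) and (345,275).

```bash
cat > h.py <<'E'
from plant import manip
import numpy as np, cv2
from scipy.spatial.transform import Rotation as R
def cloud(cam):
    p,d=manip.snapshot(cam);c=manip.get_calibration(cam)
    v,u=np.mgrid[:420,:560]
    P=np.stack([(u-c['cx'])/c['fx']*d,(v-c['cy'])/c['fy']*d,d],-1)
    E=c['extrinsics'];W=P@E[:3,:3].T+E[:3,3];W[d<=0]=np.nan
    return p,W
def rect(xy):
    (c,s,a)=cv2.minAreaRect((np.asarray(xy)*1000).astype(np.float32))
    if s[0]<s[1]: s=s[::-1];a+=90
    return np.round(c,1),np.round(s,1),round((a+90)%180-90,1)   # centre mm, sizes, long-axis yaw
def bearings(cam="top",W=None):
    if W is None: p,W=cloud(cam)
    out=[]
    for r in manip.regions_of(cam,"bearing0"):
        m=r["region"];Q=W[m];Q=Q[np.isfinite(Q[:,0])]
        zt=np.percentile(Q[:,2],98);foot=Q[(Q[:,2]>.005)]
        h=Q[Q[:,2]>.04]
        print("conf %.2f"%r["confidence"],"bbox",np.round(r["bbox"]),"ztop %.3f"%zt,"all",rect(foot[:,:2]),"hous",(rect(h[:,:2]) if len(h)>5 else None), len(h))
    return
E
python3 - <<'E'
from h import *
p,W=cloud("top");bearings("top",W)
for n in("lid","case","lid_handle","latch_left","flange_unit","marker"):
    for r in manip.regions_of("top",n)[:3]:
        Q=W[r["region"]];Q=Q[np.isfinite(Q[:,0])]
        print(n,"%.2f"%r["confidence"],np.round(r["bbox"]),np.round(np.percentile(Q[:,2],[2,50,98]),3),rect(Q[Q[:,2]>.004][:,:2]))
v,u=np.mgrid[:420,:560]
box=(u>155)&(u<265)&(v>145)&(v<245)
for lo,hi in((.112,.135),(.09,.112),(.07,.2)):
    m=box&(W[...,2]>lo)&(W[...,2]<hi);print(lo,m.sum(),rect(W[m][:,:2]),W[m].mean(0))
p,W=cloud("scene");print("scene");bearings("scene",W)
E
```

```text
conf 0.95 bbox [308. 209. 328. 241.] ztop 0.062 all (array([ 431.6, -188.4]), array([105.9,  41.9]), -23.7) hous (array([ 432.8, -188.7]), array([52., 35.]), -28.5) 150
conf 0.95 bbox [443. 242. 478. 250.] ztop 0.062 all (array([ 344.9, -676. ]), array([111.5,  43.2]), 74.5) hous (array([ 346.6, -674.2]), array([52.6, 34.2]), 74.1) 160
conf 0.80 bbox [313. 160. 324. 191.] ztop 0.062 all (array([ 608.2, -194.3]), array([107.9,  42.1]), -0.2) hous (array([ 609.5, -193.1]), array([54.3, 34.7]), -1.7) 149
conf 0.80 bbox [347. 162. 372. 194.] ztop 0.063 all (array([ 580. , -337.2]), array([110.6,  40.4]), -23.3) hous (array([ 579.9, -336.4]), array([51.9, 35.3]), -22.7) 147
conf 0.69 bbox [333. 260. 356. 295.] ztop 0.065 all (array([ 250.7, -277.3]), array([106.5,  40.9]), 30.7) hous (array([ 251.8, -275. ]), array([51.5, 34.3]), 31.8) 156
lid 0.78 [160. 156. 257. 228.] [0.095 0.121 0.13 ] (array([533. , 169.5]), array([311.2, 228.8]), -87.4)
lid 0.64 [161. 151. 257. 232.] [0.025 0.121 0.13 ] (array([545.4, 181.8]), array([338.4, 257.3]), -88.8)
case 0.91 [160. 151. 260. 231.] [0.003 0.12
[... 1446 characters left out ...]
ay([53.1, 41. ]), -38.4) 105
conf 0.59 bbox [188. 193. 217. 214.] ztop 0.062 all (array([ 586.3, -339.9]), array([107. , 100.5]), 7.1) hous (array([ 585.7, -336.7]), array([51.8, 40.9]), -26.4) 97
conf 0.52 bbox [203. 222. 231. 240.] ztop 0.061 all (array([ 617.6, -188.5]), array([106.1,  41.9]), -0.2) hous (array([ 618.1, -190.1]), array([51.9, 33.7]), -2.8) 108
conf 0.45 bbox [261. 168. 276. 184.] ztop 0.063 all (array([ 259.1, -272.2]), array([110.3,  38.9]), 27.2) hous (array([ 262.1, -268.4]), array([42.7, 30.3]), 30.2) 62
conf 0.29 bbox [218. 155. 233. 179.] ztop 0.054 all (array([ 359.5, -452.3]), array([96. , 87.7]), 48.1) hous (array([ 358.7, -453.2]), array([96.1, 85.8]), 52.7) 224
```

```bash
cat >> h.py <<'E'
def wcloud():
    c=manip.get_calibration("wrist");p,d=manip.snapshot("wrist")
    v,u=np.mgrid[:420,:560];x=(u-c['cx'])/c['fx'];y=(v-c['cy'])/c['fy'];r=np.hypot(x,y)+1e-9
    t=np.where(r<1.4,np.tan(np.minimum(r,1.4)),np.nan)
    P=np.stack([x/r*t*d,y/r*t*d,d],-1);E=c['extrinsics'];W=P@E[:3,:3].T+E[:3,3];W[d<=0]=np.nan
    return p,W
def go(x,y,z,yaw=None):
    "tool-frame shift (units of 50mm) and turn (units of 120deg) to TCP x,y,z,yaw"
    s=manip.read_state();Rt=R.from_euler('xyz',s['eef_rot'],degrees=True)
    d=Rt.inv().apply(np.array([x,y,z])-s['position'])/.05
    w=np.zeros(3)
    if yaw is not None: w=(Rt.inv()*R.from_euler('xyz',[180,0,yaw],degrees=True)).as_rotvec(degrees=True)/120
    print("t",round(s['time_s'],2),"pos",np.round(s['position'],4),"rpy",np.round(s['eef_rot'],2),"gap",round(s['finger_gap'],4),"F",np.round(s['wrist_force'],1),"grip",s['grasp_force'],"j7",round(s['joint_pos'][6],1))
    print("  shift units",np.round(d,3),"turn units",np.round(w,4))
E
python3 - <<'E'
from h import *
p,W=cloud("top")
yaw=np.radians(2.6);ex=np.array([np.cos(yaw),np.sin(yaw)]);ey=np.array([-ex[1],ex[0]])
v,u=np.mgrid[:420,:560]
for nm in("top","scene"):
    p,W=cloud(nm)
    m=(W[...,2]>.112)&(W[...,2]<.135)&(abs(W[...,0]-.55)<.16)&(abs(W[...,1]-.17)<.17)
    Q=W[m];a=Q[:,:2]@ex;b=Q[:,:2]@ey
    for lo in np.arange(-.15,.5,.04):
        k=(b>lo)&(b<lo+.04)
        if k.sum()>30: print(nm,"b%.2f"%lo,"a",np.round(np.percentile(a[k],[0,1,99,100]),4),k.sum())
    k=(a>.5)&(a<.62);print("b range",np.round(np.percentile(b[k],[0,1,99,100]),4))
    for lo in np.arange(.5,.64,.03):
        k=(a>lo)&(a<lo+.03);print("  a%.2f"%lo,np.round(np.percentile(b[k],[0,100]),4))
    m=(W[...,2]>.09)&(W[...,2]<.118)&(abs(W[...,0]-.42)<.03)&(abs(W[...,1]-.16)<.07);Q=W[m]
    print("handle",m.sum(),Q.mean(0),rect(Q[:,:2]))
    m=(W[...,0]>.7)&(W[...,0]<.85)&(abs(W[...,1]-.17)<.15);print("behind z",np.nanmax(W[...,2][m]), W[m][np.nanargmax(W[...,2][m])])
go(.5,-.25,.45,70)
E
```

```text
top b-0.03 a [0.4833 0.4847 0.6505 0.6531] 310
top b0.01 a [0.4331 0.4502 0.6518 0.6534] 639
top b0.05 a [0.4324 0.4729 0.6513 0.6553] 617
top b0.09 a [0.4342 0.4446 0.651  0.654 ] 632
top b0.13 a [0.4348 0.4832 0.6521 0.6557] 620
top b0.17 a [0.4362 0.4761 0.652  0.6553] 630
top b0.21 a [0.4266 0.4292 0.6513 0.6537] 666
top b0.25 a [0.4272 0.4307 0.6522 0.655 ] 649
top b0.29 a [0.4836 0.4845 0.6514 0.6516] 147
b range [-0.0101 -0.0071  0.2966  0.301 ]
  a0.50 [-0.0096  0.2993]
  a0.53 [-0.0101  0.301 ]
  a0.56 [-0.0097  0.3002]
  a0.59 [-0.0097  0.298 ]
  a0.62 [-0.0103  0.3002]
handle 149 [0.4334734  0.1640304  0.10717638] (array([436.6, 163.7]), array([108.8,  24.3]), -89.0)
behind z 0.12094062998044874 [0.76475286 0.12387715 0.12094063]
scene b-0.03 a [0.488  0.4891 0.6581 0.6592] 195
scene b0.01 a [0.4527 0.4774 0.6587 0.6598] 435
scene b0.05 a [0.4649 0.4798 0.6587 0.6591] 489
scene b0.09 a [0.4434 0.4892 0.6589 0.6609] 488
scene b0.13 a [0.4438 0.4901 0.6593 0.6608] 501
scene b0.17 a [0.4574 0.4894 0.6589 0.6599] 543
scene b0.21 a [0.4331 0.4374 0.6587 0.6608] 585
scene b0.25 a [0.4324 0.4349 0.6589 0.6601] 649
scene b0.29 a [0.4902 0.4932 0.6591 0.6599] 221
b range [-0.0087 -0.0042  0.3008  0.3025]
  a0.50 [-0.0076  0.3025]
  a0.53 [-0.0077  0.302 ]
  a0.56 [-0.0087  0.3023]
  a0.59 [-0.0074  0.3017]
  a0.62 [-0.0094  0.3023]
handle 108 [0.43942545 0.17094354 0.10787171] (array([439.6, 167.3]), array([113.2,  19.1]), 89.3)
behind z 0.11678726223097469 [0.78704513 0.25472924 0.11678726]
t 0.75 pos [ 0.1981 -0.6191  0.4047] rpy [179.99   0.    17.74] gap 0.0917 F [-0.6  0.3  0.1] grip 0.0 j7 -3.2
  shift units [ 8.    -5.19  -0.906] turn units [ 1.000e-04  0.000e+00 -4.355e-01]
```

```bash
python3 -m crank '[[[0.5,-0.324,-0.056,0,0,0],[0.5,-0.324,-0.056,0,0,0],[0.5,-0.324,-0.056,0,0,0],[0.5,-0.324,-0.056,0,0,0],[0.5,-0.324,-0.056,0,0,0],[0.5,-0.324,-0.056,0,0,0],[0.5,-0.324,-0.056,0,0,0],[0.5,-0.324,-0.056,0,0,0],[0.5,-0.324,-0.056,0,0,0],[0.5,-0.324,-0.056,0,0,0],[0.5,-0.324,-0.056,0,0,0],[0.5,-0.324,-0.056,0,0,0],[0.5,-0.324,-0.056,0,0,0],[0.5,-0.324,-0.056,0,0,0],[0.5,-0.324,-0.056,0,0,0],[0.5,-0.324,-0.056,0,0,0]]]'
python3 -m crank '[[[0,0,0,0,0,-0.0622],[0,0,0,0,0,-0.0622],[0,0,0,0,0,-0.0622],[0,0,0,0,0,-0.0622],[0,0,0,0,0,-0.0622],[0,0,0,0,0,-0.0622],[0,0,0,0,0,-0.0622],[0,0,0,0,0,0]]]'
python3 - <<'E'
from h import *
p,W=wcloud();cv2.imwrite("pics/w1.png",p[...,::-1])
go(.434,.166,.40,92.6)
try: bearings("wrist",W)
except Exception as e: print(e)
E
```

```text
time_s: 2.35
position: [0.5007, -0.2493, 0.4498]
eef_rot: [180.0, -0.0, 17.7]
wrist_force: [1.4, 0.2, 0.9]
finger_gap: 0.0917
grasp_force: 0.0
time_s: 3.15
position: [0.5, -0.2503, 0.4495]
eef_rot: [180.0, -0.0, 70.0]
wrist_force: [0.1, -0.4, -0.2]
finger_gap: 0.0915
grasp_force: 0.0
t 3.2 pos [ 0.5    -0.2504  0.4495] rpy [180.    -0.    69.82] gap 0.0921 F [ 0.  -0.3  1. ] grip 0.0 j7 -3.2
  shift units [ 7.362 -4.112  0.99 ] turn units [ 0.     -0.     -0.1898]
conf 0.81 bbox [179. 135. 263. 166.] ztop 0.061 all (array([ 437.6, -188.4]), array([109.4,  42.2]), -24.4) hous (array([ 437.9, -187.2]), array([52.7, 36.6]), -25.1) 1236
conf 0.64 bbox [304.  81. 395. 133.] ztop 0.061 all (array([ 615.3, -194.1]), array([110.2,  42.8]), -0.3) hous (array([ 614.7, -193.5]), array([54.4, 38.2]), 0.5) 1252
conf 0.63 bbox [108. 216. 167. 281.] ztop 0.061 all (array([ 257.2, -277. ]), array([112.2,  42.4]), 28.1) hous (array([ 260.2, -275.1]), array([46.8, 37.7]), 29.9) 755
conf 0.62 bbox [321. 198. 399. 236.] ztop 0.061 all (array([ 584.1, -335.3]), array([109.6,  42.3]), -22.5) hous (array([ 585.3, -335.2]), array([52.9, 35.5]), -22.6) 1082
conf 0.61 bbox [268. 386. 292. 393.] ztop 0.016 all (array([ 364.1, -625.6]), array([41.3,  7.2]), -18.2) hous None 0
```

View pics/w1.png

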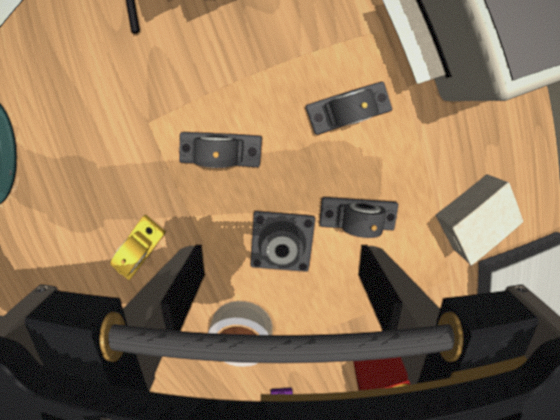

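The wrist view shows three dark bearings at (220,150), (348,108) and (358,215), the flange at (282,240), and the yellow look-alike at (138,245). Wrist and scene positions agree.

```bash
python3 -m crank '[[[0.368,-0.205,0,0,0,0],[0.368,-0.205,0,0,0,0],[0.368,-0.205,0,0,0,0],[0.368,-0.205,0,0,0,0],[0.368,-0.205,0,0,0,0],[0.368,-0.205,0,0,0,0],[0.368,-0.205,0,0,0,0],[0.368,-0.205,0,0,0,0],[0.368,-0.205,0,0,0,0],[0.368,-0.205,0,0,0,0],[0.368,-0.205,0,0,0,0],[0.368,-0.205,0,0,0,0],[0.368,-0.205,0,0,0,0],[0.368,-0.205,0,0,0,0],[0.368,-0.205,0,0,0,0],[0.368,-0.205,0,0,0,0],[0.368,-0.205,0,0,0,0],[0.368,-0.205,0,0,0,0],[0.368,-0.205,0,0,0,0],[0.368,-0.205,0,0,0,0]]]' 45
python3 -m crank '[[[0,0,0,0,0,-0.0633],[0,0,0,0,0,-0.0633],[0,0,0,0,0,-0.0633],[0,0,0,0,0,0]]]'
python3 - <<'E'
from h import *
p,W=wcloud();cv2.imwrite("pics/w2.png",p[...,::-1])
c=manip.get_calibration("wrist");print(np.round(c['extrinsics'],3))
yaw=np.radians(2.6);ex=np.array([np.cos(yaw),np.sin(yaw)]);ey=np.array([-ex[1],ex[0]])
m=(W[...,2]>.113)&(W[...,2]<.135)&(abs(W[...,0]-.55)<.16)&(abs(W[...,1]-.17)<.18)
Q=W[m];a=Q[:,:2]@ex;b=Q[:,:2]@ey
for lo in np.arange(-.03,.33,.03):
    k=(b>lo)&(b<lo+.03)
    if k.sum()>30: print("b%.2f"%lo,"a",np.round(np.percentile(a[k],[0,1,99,100]),4),k.sum())
for lo in np.arange(.5,.66,.03):
    k=(a>lo)&(a<lo+.03)
    if k.sum()>9:print("  a%.2f"%lo,np.round(np.percentile(b[k],[0,100]),4))
m=(W[...,2]>.09)&(W[...,2]<.118)&(abs(W[...,0]-.434)<.012)&(abs(W[...,1]-.166)<.06);Q=W[m]
print("handle",m.sum(),Q.mean(0),Q[:,2].max(),rect(Q[:,:2]))
go(.434,.166,.275,92.6)
E
```

```text
time_s: 5.25
position: [0.4331, 0.1665, 0.4496]
eef_rot: [180.0, -0.0, 69.8]
wrist_force: [0.4, 0.1, 0.2]
finger_gap: 0.0453
grasp_force: 0.0
time_s: 5.65
position: [0.4333, 0.1657, 0.4495]
eef_rot: [180.0, 0.0, 92.7]
wrist_force: [-0.6, 0.3, 0.4]
finger_gap: 0.0445
grasp_force: 0.0
[[ 0.999  0.043  0.012  0.43 ]
 [ 0.044 -0.956 -0.291  0.247]
 [-0.001  0.292 -0.957  0.43 ]
 [ 0.     0.     0.     1.   ]]
b-0.03 a [0.4882 0.4882 0.4973 0.4973] 52
b0.00 a [0.4764 0.4787 0.6562 0.6577] 493
b0.03 a [0.4757 0.48   0.6552 0.6572] 2044
b0.06 a [0.4771 0.5124 0.655  0.6576] 2711
b0.09 a [0.4839 0.4863 0.655  0.6585] 3618
b0.12 a [0.4878 0.4884 0.6552 0.6588] 4165
b0.15 a [0.4882 0.4887 0.6552 0.6585] 4240
b0.18 a [0.484  0.4857 0.6551 0.6583] 4654
b0.21 a [0.4319 0.4358 0.655  0.6584] 4962
b0.24 a [0.4309 0.4329 0.6546 0.6589] 5647
b0.27 a [0.4329 0.4883 0.655  0.6594] 4496
  a0.50 [0.059 0.3  ]
  a0.53 [0.0239 0.3002]
  a0.56 [0.0228 0.3002]
  a0.59 [0.0229 0.3   ]
  a0.62 [0.0229 0.3004]
  a0.65 [0.0182 0.3002]
handle 1235 [0.43709058 0.17057972 0.10951005] 0.11299368994043629 (array([438.8, 166.1]), array([110.8,  16.8]), -88.6)
t 5.7 pos [0.4334 0.1656 0.4495] rpy [179.99   0.    92.52] gap 0.045 F [ 0.6 -0.2  0.3] grip 0.0 j7 -29.4
  shift units [0.007 0.013 3.49 ] turn units [ 0.0001  0.     -0.0006]
```

View pics/w2.png

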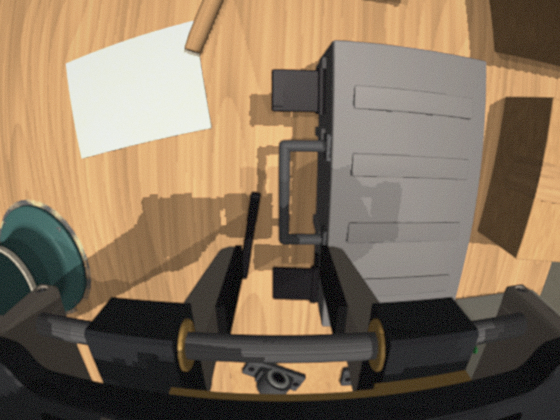

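Wrist view: handle bar at (285,190), marker at (250,235) clear of it, latches at (297,90) and (293,283), and lid edges matching the 170 mm width. Going down to grip.

```bash
python3 -m crank '[[[0,0.006,0.349,0,0,0],[0,0.006,0.349,0,0,0],[0,0.006,0.349,0,0,0],[0,0.006,0.349,0,0,0],[0,0.006,0.349,0,0,0],[0,0.006,0.349,0,0,0],[0,0.006,0.349,0,0,0],[0,0.006,0.349,0,0,0],[0,0.006,0.349,0,0,0],[0,0.006,0.349,0,0,0],[0,0,0,0,0,0]]]'
python3 -m crank '[[[0,0,0,0,0,0],[0,0,0,0,0,0],[0,0,0,0,0,0],[0,0,0,0,0,0],[0,0,0,0,0,0],[0,0,0,0,0,0],[0,0,0,0,0,0]]]' 0
python3 - <<'E'
from h import *
go(.4365,.165,.275,92.6)
# arc increments in tool frame (ty ~ along case x, tz down), 20 steps per 50deg
h=.6585-.4435; r=np.hypot(h,.019);p0=np.arctan2(.019,h)
th=np.radians(np.linspace(0,100.3,21));X=-r*np.cos(p0+th)/.05;Z=-r*np.sin(p0+th)/.05
print(np.round(np.c_[np.diff(X),np.diff(Z)],3).tolist(),X[-1]-X[0],Z[-1]-Z[0])
E
```

```text
time_s: 6.8
position: [0.4358, 0.1653, 0.2733]
eef_rot: [-179.8, 0.1, 92.6]
wrist_force: [-0.6, 0.4, -0.4]
finger_gap: 0.0449
grasp_force: 0.0
time_s: 7.5
position: [0.4362, 0.1658, 0.2754]
eef_rot: [-180.0, 0.0, 92.8]
wrist_force: [-1.6, -0.6, 7.2]
finger_gap: 0.0111
grasp_force: 30.0
t 7.5 pos [0.4362 0.1658 0.2754] rpy [-1.7999e+02  3.0000e-02  9.2760e+01] gap 0.0111 F [-1.6 -0.6  7.2] grip 30.006389021873474 j7 -42.6
  shift units [-0.017  0.005  0.009] turn units [-0.0001  0.0003  0.0013]
[[0.05, -0.374], [0.082, -0.369], [0.114, -0.36], [0.145, -0.349], [0.175, -0.335], [0.204, -0.318], [0.231, -0.299], [0.256, -0.278], [0.279, -0.254], [0.3, -0.229], [0.319, -0.202], [0.336, -0.173], [0.35, -0.143], [0.361, -0.112], [0.369, -0.08], [0.375, -0.047], [0.377, -0.015], [0.377, 0.019], [0.374, 0.051], [0.368, 0.084]] 5.442725839415047 -3.7827608213700152
```

```bash
python3 -m crank '[[[0,0.025,-0.187,0,0,0],[0,0.025,-0.187,0,0,0],[0,0.041,-0.185,0,0,0],[0,0.041,-0.185,0,0,0],[0,0.057,-0.18,0,0,0],[0,0.057,-0.18,0,0,0],[0,0.072,-0.175,0,0,0],[0,0.072,-0.175,0,0,0],[0,0.087,-0.167,0,0,0],[0,0.087,-0.167,0,0,0],[0,0.102,-0.159,0,0,0],[0,0.102,-0.159,0,0,0]]]'
python3 -m crank '[[[0,0.115,-0.15,0,0,0],[0,0.115,-0.15,0,0,0],[0,0.128,-0.139,0,0,0],[0,0.128,-0.139,0,0,0],[0,0.14,-0.127,0,0,0],[0,0.14,-0.127,0,0,0],[0,0.15,-0.115,0,0,0],[0,0.15,-0.115,0,0,0],[0,0.16,-0.101,0,0,0],[0,0.16,-0.101,0,0,0],[0,0.168,-0.086,0,0,0],[0,0.168,-0.086,0,0,0]]]'
python3 -c "
from h import *
th=np.radians(60)+.0882;r=.2158
X=-r*np.cos(th)+.6585;Z=.085+r*np.sin(th)
a=X;b=.145;y=np.radians(2.6)
go(a*np.cos(y)-b*np.sin(y),a*np.sin(y)+b*np.cos(y),Z+.171,92.6)"
```

```text
time_s: 8.7
position: [0.4736, 0.1676, 0.3806]
eef_rot: [-179.7, 0.1, 92.8]
wrist_force: [-7.9, -0.9, 0.6]
finger_gap: 0.011
grasp_force: 30.0
time_s: 9.9
position: [0.5609, 0.1715, 0.4551]
eef_rot: [179.9, 0.1, 92.8]
wrist_force: [-7.1, -2.9, 9.2]
finger_gap: 0.011
grasp_force: 30.0
t 9.9 pos [0.5609 0.1715 0.4551] rpy [1.7993e+02 1.1000e-01 9.2760e+01] gap 0.011 F [-7.1 -2.9  9.2] grip 30.00486195087433 j7 -30.4
  shift units [-0.018 -0.013  0.069] turn units [0.0006 0.0009 0.0013]
```

```bash
python3 -m crank '[[[0,0.175,-0.062,0,0,0],[0,0.175,-0.062,0,0,0],[0,0.18,-0.05,0,0,0],[0,0.18,-0.05,0,0,0],[0,0.185,-0.04,0,0,0],[0,0.185,-0.04,0,0,0],[0,0.187,-0.024,0,0,0],[0,0.187,-0.024,0,0,0],[0,0.188,-0.007,0,0,0],[0,0.188,-0.007,0,0,0],[0,0.188,0.009,0,0,0],[0,0.188,0.009,0,0,0],[0,0.125,0.014,0,0,0],[0,0.125,0.016,0,0,0],[0,0.125,0.018,0,0,0],[0,0.092,0.019,0,0,0],[0,0.092,0.021,0,0,0],[0,0.092,0.022,0,0,0],[0,0.05,0.012,0,0,0],[0,0,0,0,0,0]]]'
python3 - <<'E'
from h import *
th=np.radians(100.3)+.0882;r=.2158
a=-r*np.cos(th)+.6585;Z=.085+r*np.sin(th);b=.145;y=np.radians(2.6)
go(a*np.cos(y)-b*np.sin(y),a*np.sin(y)+b*np.cos(y),Z+.171,92.6)
p,W=cloud("scene");cv2.imwrite("pics/s2.png",p[...,::-1])
E
```

```text
time_s: 11.9
position: [0.707, 0.1778, 0.4633]
eef_rot: [179.9, 0.1, 92.7]
wrist_force: [1.2, -4.2, 3.7]
finger_gap: 0.0111
grasp_force: 30.0
t 11.9 pos [0.707  0.1778 0.4633] rpy [1.7991e+02 8.0000e-02 9.2700e+01] gap 0.0111 F [ 1.2 -4.2  3.7] grip 30.007095336914062 j7 -27.6
  shift units [-0.01   0.026 -0.016] turn units [0.0007 0.0007 0.0008]
```

View pics/s2.png

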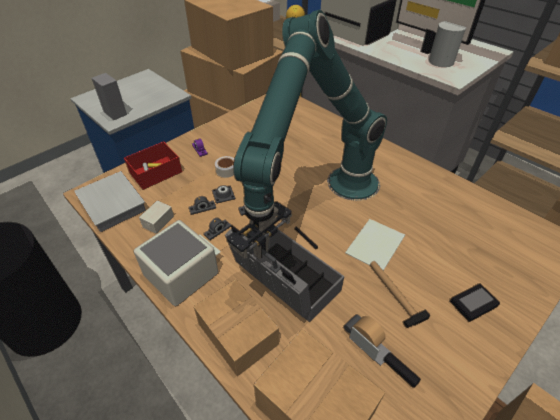

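The lid is open near its stop. I'll nudge it the last millimetre, release, back off upward and go to the bearings.

```bash
python3 -m crank '[[[0,0.03,0.008,0,0,0],[0,0.03,0.008,0,0,0],[0,0,0,0,0,0]]]'
python3 -m crank '[[[0,0,0,0,0,0],[0,0,0,0,0,0],[0,0,0,0,0,0],[0,0,0,0,0,0]]]' 40
python3 -m crank '[[[0,0,-0.2,0,0,0],[0,0,-0.3,0,0,0],[0,0,-0.3,0,0,0],[0,0,-0.3,0,0,0],[0,0,-0.3,0,0,0],[0,0,0,0,0,0]]]'
python3 - <<'E'
from h import *
go(.55,-.13,.45,70)
p,W=cloud("top")
for cam in("top","scene"):
    p,W=cloud(cam)
    m=(W[...,2]>.14)&(W[...,2]<.32)&(W[...,0]>.5)&(W[...,0]<.78)&((abs(W[...,1]-.06)<.05)|(abs(W[...,1]-.28)<.05))
    Q=W[m];print(cam,m.sum(),Q.max(0) if len(Q) else 0,Q.mean(0))
E
```

```text
time_s: 12.25
position: [0.7085, 0.1781, 0.463]
eef_rot: [-179.8, 0.2, 92.7]
wrist_force: [-5.7, -6.7, 8.5]
finger_gap: 0.0111
grasp_force: 30.0
time_s: 12.65
position: [0.7088, 0.1797, 0.462]
eef_rot: [-180.0, -0.0, 92.8]
wrist_force: [0.8, -0.6, 0.1]
finger_gap: 0.0396
grasp_force: 0.0
time_s: 13.25
position: [0.7089, 0.1794, 0.5362]
eef_rot: [179.7, -0.1, 92.8]
wrist_force: [-0.4, 0.2, -0.3]
finger_gap: 0.0399
grasp_force: 0.0
t 13.25 pos [0.7089 0.1794 0.5362] rpy [ 1.7972e+02 -8.0000e-02  9.2770e+01] gap 0.0399 F [-0.4  0.2 -0.3] grip 0.0 j7 -26.2
  shift units [-6.029 -3.482  1.699] turn units [ 0.0022 -0.0011  0.1898]
top 1293 [0.71866541 0.32993766 0.31376009] [0.69013886 0.18525144 0.22754968]
scene 1187 [0.72507546 0.32992877 0.30712756] [0.70624301 0.21402504 0.22767236]
```

```bash
python3 -m crank '[[[-0.39,-0.228,0.03,0,0,0],[-0.39,-0.228,0.03,0,0,0],[-0.39,-0.228,0.03,0,0,0],[-0.39,-0.228,0.03,0,0,0],[-0.39,-0.228,0.1,0,0,0],[-0.39,-0.228,0.1,0,0,0],[-0.39,-0.228,0.1,0,0,0],[-0.39,-0.228,0.1,0,0,0],[-0.39,-0.228,0.1,0,0,0],[-0.39,-0.228,0.1,0,0,0],[-0.39,-0.228,0.1,0,0,0],[-0.39,-0.228,0.1,0,0,0],[-0.39,-0.228,0.1,0,0,0],[-0.39,-0.228,0.1,0,0,0],[-0.39,-0.228,0.1,0,0,0],[-0.39,-0.228,0.1,0,0,0],[-0.39,-0.228,0.1,0,0,0],[-0.39,-0.228,0.1,0,0,0],[-0.39,-0.228,0.1,0,0,0],[-0.39,-0.228,0.1,0,0,0]]]' 70
python3 -m crank '[[[0,0,0,0,0,0.0714],[0,0,0,0,0,0.0714],[0,0,0,0,0,0.0714],[0,0,0,0,0,0.0714],[0,0,0,0,0,0.0714],[0,0,0,0,0,0.0714],[0,0,0,0,0,0.0714],[0,0,0,0,0,0.0714],[0,0,0,0,0,0.0714],[0,0,0,0,0,0.0714],[0,0,0,0,0,0.0714],[0,0,0,0,0,0.0714],[0,0,0,0,0,0.0714],[0,0,0,0,0,0]]]'
python3 - <<'E'
from h import *
p,W=wcloud();cv2.imwrite("pics/w3.png",p[...,::-1])
bearings("wrist",W)
p,W=cloud("top");print("top");bearings("top",W)
go(.4376,-.188,.30,-24.4)
E
```

```text
time_s: 15.4
position: [0.4992, -0.2224, 0.4455]
eef_rot: [-179.9, -0.0, 92.8]
wrist_force: [0.5, -0.4, 0.2]
finger_gap: 0.0698
grasp_force: 0.0
time_s: 16.8
position: [0.4998, -0.2215, 0.4457]
eef_rot: [180.0, 0.1, -18.6]
wrist_force: [0.7, -0.2, 0.6]
finger_gap: 0.0699
grasp_force: 0.0
conf 0.81 bbox [253. 186. 294. 264.] ztop 0.061 all (array([ 437. , -188.7]), array([110.5,  42.1]), -24.6) hous (array([ 437.9, -189.1]), array([52.1, 37.8]), -24.0) 1103
conf 0.75 bbox [332. 290. 361. 333.] ztop 0.056 all (array([ 370.5, -244.3]), array([218.6,  24.5]), 2.2) hous (array([ 370.8, -252.6]), array([218.6,   7.5]), 2.1) 59
conf 0.66 bbox [322.  46. 370. 131.] ztop 0.061 all (array([ 583.7, -336.3]), array([108.7,  43.1]), -22.9) hous (array([ 585. , -335.8]), array([53.7, 36.7]), -22.0) 1316
conf 0.61 bbox [201.  52. 258. 144.] ztop 0.061 all (array([ 614.8, -194.3]), array([110.7,  42.6]), -0.3) hous (array([ 614.8, -194.8]), array([53.4, 36.8]), -1.2) 1332
conf 0.37 bbox [  0. 105. 136. 302.] ztop 0.154 all (array([573.7, 100.2]), array([472.7, 216.5]), -73.9) hous (array([574. ,  99.9]), array([472. , 216.1]), -73.9) 7616
top
conf 0.69 bbox [340. 264. 358. 295.] ztop 0.065 all (array([ 226.1, -252.6]), array([111.9,  89.2]), -64.1) hous (array([ 238.4, -244.3]), array([110.1,  54.2]), -67.5) 144
conf 0.57 bbox [440. 239. 479. 252.] ztop 0.063 all (array([ 345.7, -677.2]), array([112.8,  43.3]), 74.7) hous (array([ 344.6, -676.9]), array([51.6, 36.8]), 78.4) 163
conf 0.54 bbox [313. 158. 326. 170.] ztop 0.059 all (array([ 642.4, -195.5]), array([40.7, 39.5]), 0.8) hous (array([ 628. , -197.1]), array([24.7, 13.3]), -79.0) 21
t 17.0 pos [ 0.5    -0.2215  0.4462] rpy [-1.800e+02  4.000e-02 -1.845e+01] gap 0.0701 F [ 0.6  0.2 -0.3] grip 0.0 j7 -91.8
  shift units [-1.394 -0.24   2.926] turn units [-0.      0.0003  0.0495]
```

View pics/w3.png

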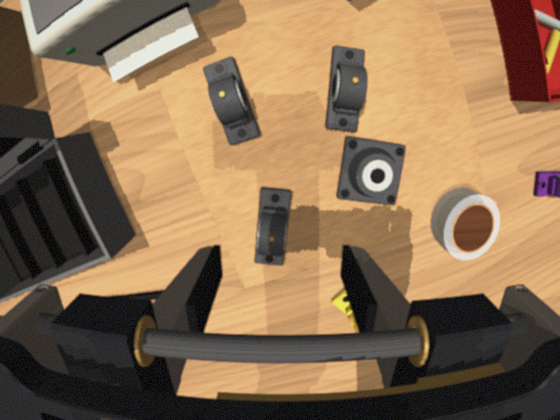

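Bearing A is unmoved at (272,228), and the lid stays open at left. Grasping A.

```bash
python3 -m crank '[[[-0.348,-0.056,0.2,0,0,0],[-0.348,-0.056,0.2,0,0,0],[-0.348,-0.056,0.2,0,0,0],[-0.348,-0.056,0.2,0,0,0],[0,0,0,0,0,0.0495],[0,0,0.5,0,0,0],[0,0,0.5,0,0,0],[0,0,0.5,0,0,0],[0,0,0.5,0,0,0],[0,0,0.5,0,0,0],[0,0,0.5,0,0,0],[0,0,0.3,0,0,0],[0,0,0.3,0,0,0],[0,0,0.2,0,0,0],[0,0,0,0,0,0]]]'
python3 -c "
from h import *
go(.4375,-.1888,.216,-24.4)"
```

```text
time_s: 18.5
position: [0.4373, -0.1886, 0.2155]
eef_rot: [180.0, 0.1, -24.5]
wrist_force: [-0.7, -0.1, -1.0]
finger_gap: 0.0698
grasp_force: 0.0
t 18.5 pos [ 0.4373 -0.1886  0.2155] rpy [ 1.800e+02  1.400e-01 -2.449e+01] gap 0.0698 F [-0.7 -0.1 -1. ] grip 0.0 j7 -104.5
  shift units [ 0.005  0.001 -0.01 ] turn units [ 0.      0.0012 -0.0007]
```

```bash
python3 -m crank '[[[0,0,0,0,0,0],[0,0,0,0,0,0],[0,0,0,0,0,0],[0,0,0,0,0,0],[0,0,0,0,0,0],[0,0,-0.1,0,0,0],[0,0,-0.3,0,0,0],[0,0,-0.4,0,0,0],[0,0,-0.4,0,0,0],[0,0,-0.4,0,0,0],[0,0,-0.4,0,0,0],[0,0,-0.4,0,0,0],[0,0,-0.4,0,0,0],[0,0,-0.2,0,0,0],[0,0,0,0,0,0]]]' 10
python3 -m crank '[[[-0.049,-0.4145,0,0,0,0],[-0.049,-0.4145,0,0,0,0],[-0.049,-0.4145,0,0,0,0],[-0.049,-0.4145,0,0,0,0],[-0.049,-0.4145,0,0,0,0],[-0.049,-0.4145,0,0,0,0],[-0.049,-0.4145,0,0,0,0],[-0.049,-0.4145,0,0,0,0],[-0.049,-0.4145,0,0,0,0],[-0.049,-0.4145,0,0,0,0],[-0.049,-0.4145,0,0,0,0],[-0.049,-0.4145,0,0,0,0],[-0.049,-0.4145,0,0,0,0],[-0.049,-0.4145,0,0,0,0],[-0.049,-0.4145,0,0,0,0],[-0.049,-0.4145,0,0,0,0],[-0.049,-0.4145,0,0,0,0],[-0.049,-0.4145,0,0,0,0],[-0.049,-0.4145,0,0,0,0],[-0.049,-0.4145,0,0,0,0]]]'
python3 -m crank '[[[0,0,0,0,0,-0.0565],[0,0,0,0,0,-0.0565],[0,0,0,0,0,-0.0565],[0,0,0,0,0,-0.0565],[0,0,0,0,0,0]]]'
python3 - <<'E'
from h import *
go(.5646,.2089,.226,2.6)
p,W=wcloud();cv2.imwrite("pics/w4.png",p[...,::-1])
yaw=np.radians(2.6);ex=np.array([np.cos(yaw),np.sin(yaw)]);ey=np.array([-ex[1],ex[0]])
q=W[...,:2]-np.array([.5663,.1709]);a=q@ex;b=q@ey;Z=W[...,2]
for lo,hi,n in((.08,.09,"rim"),(.03,.04,"div")):
    m=(Z>lo)&(Z<hi)&(abs(a)<.1)&(abs(b)<.17)
    print(n,m.sum(),"a",np.round(np.percentile(a[m],[0,1,99,100]),4),"b",np.round(np.percentile(b[m],[0,1,99,100]),4))
    if n=="div":
        m&=(abs(a)<.07);print(np.histogram(b[m],np.arange(-.16,.161,.004)))
p,W=cloud("scene")
E
```

```text
time_s: 20.0
position: [0.4378, -0.1888, 0.3677]
eef_rot: [180.0, -0.1, -24.5]
wrist_force: [0.2, -0.2, -2.4]
finger_gap: 0.0318
grasp_force: 30.0
time_s: 22.0
position: [0.5651, 0.2092, 0.3646]
eef_rot: [179.9, 0.1, -24.5]
wrist_force: [0.7, 0.9, -3.3]
finger_gap: 0.0318
grasp_force: 30.0
time_s: 22.5
position: [0.565, 0.2083, 0.3647]
eef_rot: [180.0, 0.2, 2.6]
wrist_force: [-0.3, 0.1, -4.2]
finger_gap: 0.0317
grasp_force: 30.0
t 22.5 pos [0.565  0.2083 0.3647] rpy [1.7998e+02 1.7000e-01 2.5900e+00] gap 0.0317 F [-0.3  0.1 -4.2] grip 29.99832808971405 j7 -123.5
  shift units [ 1.000e-03 -1.300e-02  2.775e+00] turn units [ 0.0001  0.0014 -0.    ]
rim 8476 a [-0.0865 -0.0845  0.0997  0.1   ] b [-0.1559 -0.1542  0.1548  0.1557]
div 4313 a [-0.0809 -0.0799  0.0768  0.0786] b [-0.1505 -0.1496  0.1496  0.15  ]
(array([  0,   0, 515,  34,   0,   0,   0,   0,   0,   0,   0,   0,   0,
         0,   0,   0,   0,   0,   0,   0, 329, 652,   1,   0,   0,   0,
         0,   0,   0,   0,   0,   0,   0,   0,   0,   0,   0,   0,   0,
       318, 304,   0,   0,   0,   0,   0,   0,   0,   0,   0,   0,
[... 994 characters left out ...]
        1.60000000e-02,  2.00000000e-02,  2.40000000e-02,  2.80000000e-02,
        3.20000000e-02,  3.60000000e-02,  4.00000000e-02,  4.40000000e-02,
        4.80000000e-02,  5.20000000e-02,  5.60000000e-02,  6.00000000e-02,
        6.40000000e-02,  6.80000000e-02,  7.20000000e-02,  7.60000000e-02,
        8.00000000e-02,  8.40000000e-02,  8.80000000e-02,  9.20000000e-02,
        9.60000000e-02,  1.00000000e-01,  1.04000000e-01,  1.08000000e-01,
        1.12000000e-01,  1.16000000e-01,  1.20000000e-01,  1.24000000e-01,
        1.28000000e-01,  1.32000000e-01,  1.36000000e-01,  1.40000000e-01,
        1.44000000e-01,  1.48000000e-01,  1.52000000e-01,  1.56000000e-01,
        1.60000000e-01]))
```

View pics/w4.png

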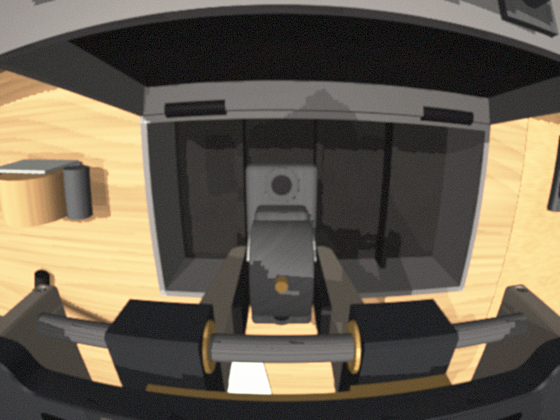

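The bearing hangs square over bay 2 at (280,230), and the walls and dividers match the case model. Lowering.

```bash
python3 -m crank '[[[0,0,0.3,0,0,0],[0,0,0.4,0,0,0],[0,0,0.4,0,0,0],[0,0,0.4,0,0,0],[0,0,0.4,0,0,0],[0,0,0.3,0,0,0],[0,0,0.2,0,0,0],[0,0,0.1,0,0,0],[0,0,0.1,0,0,0],[0,0,0.06,0,0,0],[0,0,0.06,0,0,0],[0,0,0.04,0,0,0],[0,0,0,0,0,0],[0,0,0,0,0,0]]]'
python3 -c "
from h import *
go(.5646,.2089,.2255,2.6)"
```

```text
time_s: 24.0
position: [0.5654, 0.2086, 0.2288]
eef_rot: [-180.0, -0.0, 2.6]
wrist_force: [0.5, -0.6, -3.6]
finger_gap: 0.032
grasp_force: 30.0
t 24.0 pos [0.5654 0.2086 0.2288] rpy [-1.80e+02 -2.00e-02  2.57e+00] gap 0.032 F [ 0.5 -0.6 -3.6] grip 29.99935358762741 j7 -128.5
  shift units [-0.016 -0.006  0.066] turn units [-0.     -0.0002 -0.0002]
```

Still carrying its weight, so about 3 mm to go.

```bash
python3 -m crank '[[[0,0,0.025,0,0,0],[0,0,0.025,0,0,0],[0,0,0.015,0,0,0],[0,0,0,0,0,0],[0,0,0,0,0,0]]]'
python3 -m crank '[[[0,0,0.01,0,0,0],[0,0,0,0,0,0],[0,0,0,0,0,0]]]'
```

```text
time_s: 24.5
position: [0.5654, 0.2088, 0.227]
eef_rot: [180.0, -0.1, 2.6]
wrist_force: [-3.9, -2.4, 10.0]
finger_gap: 0.0323
grasp_force: 30.0
time_s: 24.8
position: [0.5654, 0.2089, 0.227]
eef_rot: [180.0, -0.1, 2.6]
wrist_force: [-4.9, -3.4, 13.3]
finger_gap: 0.0321
grasp_force: 30.0
```

```bash
python3 -m crank '[[[0,0,0,0,0,0],[0,0,0,0,0,0],[0,0,0,0,0,0],[0,0,-0.1,0,0,0],[0,0,-0.3,0,0,0],[0,0,-0.5,0,0,0],[0,0,-0.5,0,0,0],[0,0,-0.5,0,0,0],[0,0,-0.5,0,0,0],[0,0,-0.5,0,0,0],[0,0,-0.2,0,0,0]]]' 44
python3 -m crank '[[[-0.0845,0.4255,-0.06,0,0,0],[-0.0845,0.4255,-0.06,0,0,0],[-0.0845,0.4255,-0.06,0,0,0],[-0.0845,0.4255,-0.06,0,0,0],[-0.0845,0.4255,-0.06,0,0,0],[-0.0845,0.4255,-0.06,0,0,0],[-0.0845,0.4255,-0.06,0,0,0],[-0.0845,0.4255,-0.06,0,0,0],[-0.0845,0.4255,-0.06,0,0,0],[-0.0845,0.4255,-0.06,0,0,0],[-0.0845,0.4255,-0.06,0,0,0],[-0.0845,0.4255,-0.06,0,0,0],[-0.0845,0.4255,-0.06,0,0,0],[-0.0845,0.4255,-0.06,0,0,0],[-0.0845,0.4255,-0.06,0,0,0],[-0.0845,0.4255,-0.06,0,0,0],[-0.0845,0.4255,-0.06,0,0,0],[-0.0845,0.4255,-0.06,0,0,0],[-0.0845,0.4255,-0.06,0,0,0],[-0.0845,0.4255,-0.06,0,0,0]]]' 70
python3 -m crank '[[[0,0,0,0,0,0]]]'
python3 - <<'E'
from h import *
p,W=wcloud();bearings("wrist",W)
go(.6148,-.1945,.25,-0.3)
p,W=cloud("scene");cv2.imwrite("pics/s5.png",p[...,::-1]);bearings("scene",W)
E
```

```text
time_s: 25.9
position: [0.5656, 0.2092, 0.3835]
eef_rot: [-179.9, -0.3, 2.6]
wrist_force: [0.7, -0.5, -0.2]
finger_gap: 0.0439
grasp_force: 0.0
time_s: 27.9
position: [0.4996, -0.2209, 0.4399]
eef_rot: [-180.0, 0.0, 2.6]
wrist_force: [0.5, 0.6, 0.1]
finger_gap: 0.0701
grasp_force: 0.0
time_s: 28.0
position: [0.4992, -0.2232, 0.4399]
eef_rot: [179.9, 0.0, 2.3]
wrist_force: [0.1, 0.2, 0.6]
finger_gap: 0.0696
grasp_force: 0.0
conf 0.93 bbox [500. 257. 549. 297.] ztop 0.061 all (array([ 351. , -674.8]), array([109.7,  42.9]), 75.1) hous (array([ 354.2, -674.3]), array([50.4, 33.7]), 70.1) 377
conf 0.88 bbox [338.  77. 404. 161.] ztop 0.061 all (array([ 584.4, -336.4]), array([110.5,  43.1]), -22.8) hous (array([ 585.5, -335.1]), array([53.6, 34.5]), -23.3) 1323
conf 0.72 bbox [281. 301. 326. 337.] ztop 0.043 all (array([ 277.1, -266.6]), array([65.9, 42.3]), 28.0) hous (array([ 282.2, -271.9]), array([24.9,  8.3]), -81.2) 51
conf 0.63 bbox [  1. 103.  24. 173.] ztop 0.060 all (array([563.7, 208.1]), array([110.6,  72.6]), 1.8) hous (array([563.7, 199.4]), array([59.8, 28.1]), -3.4) 370
c
[... 339 characters left out ...]
its [-0.0003  0.0001  0.0237]
conf 0.73 bbox [193. 139. 204. 154.] ztop 0.060 all (array([ 355.4, -661.1]), array([79.7, 39.3]), 73.2) hous (array([ 355.6, -669.1]), array([43.1, 32.6]), 77.4) 44
conf 0.68 bbox [189. 195. 217. 216.] ztop 0.060 all (array([ 587.5, -331.7]), array([107.1,  46.4]), -26.3) hous (array([ 588.2, -333.6]), array([52. , 39.5]), -17.6) 94
conf 0.65 bbox [261. 168. 279. 185.] ztop 0.061 all (array([ 259.6, -280.3]), array([116.6,  55. ]), 30.0) hous (array([ 260.2, -272.2]), array([47.9, 35.9]), 32.9) 73
conf 0.56 bbox [296. 269. 312. 284.] ztop 0.174 all (array([597.1, 244.6]), array([214.5,  55.1]), 30.9) hous (array([615.5, 254.5]), array([177.3,  40.9]), 36.1) 101
```

View pics/s5.png

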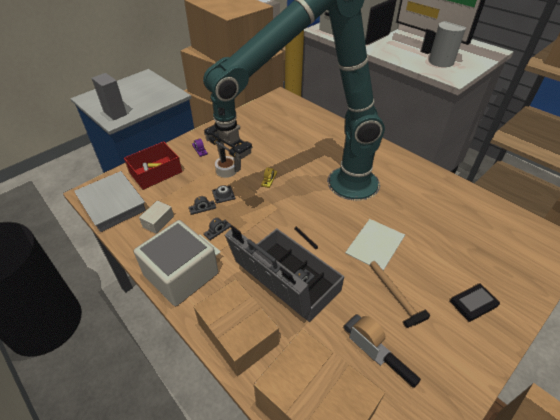

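```bash
python3 - <<'E'
from h import *
c=manip.get_calibration("wrist");s=manip.read_state();print(R.from_euler('xyz',s['eef_rot'],degrees=True).inv().apply(c['extrinsics'][:3,3]-s['position']))
p,W=cloud("scene")
for y in(-.27,-.23,-.19,-.15,-.11):
  for x in np.arange(.66,.82,.03):
    m=(abs(W[...,0]-x)<.015)&(abs(W[...,1]-y)<.02);print("%.2f,%.2f:%.3f"%(x,y,np.nanmax(W[...,2][m]) if m.any() else -1),end="  ")
  print()
go(.615,-.1945,.216,-0.3)
E
```

```text
[0.08321338 0.00097489 0.01925451]
0.66,-0.27:0.006  0.69,-0.27:0.007  0.72,-0.27:-1.000  0.75,-0.27:-1.000  0.78,-0.27:-1.000  0.81,-0.27:-1.000  
0.66,-0.23:0.015  0.69,-0.23:0.004  0.72,-0.23:-1.000  0.75,-0.23:0.149  0.78,-0.23:0.150  0.81,-0.23:0.150  
0.66,-0.19:0.027  0.69,-0.19:0.052  0.72,-0.19:-1.000  0.75,-0.19:0.154  0.78,-0.19:0.158  0.81,-0.19:0.159  
0.66,-0.15:0.011  0.69,-0.15:0.053  0.72,-0.15:-1.000  0.75,-0.15:0.156  0.78,-0.15:0.158  0.81,-0.15:0.158  
0.66,-0.11:0.005  0.69,-0.11:0.056  0.72,-0.11:-1.000  0.75,-0.11:0.156  0.78,-0.11:0.158  0.81,-0.11:0.158  
t 28.25 pos [ 0.5003 -0.2188  0.4397] rpy [-1.7996e+02  1.0000e-02  2.7000e+00] gap 0.0702 F [0.2 0.7 0.9] grip 0.0 j7 -73.2
  shift units [ 2.316 -0.374  4.474] turn units [-0.0003  0.0001  0.025 ]
```

```bash
python3 -m crank '[[[0.386,-0.062,0,0,0,0],[0.386,-0.062,0,0,0,0],[0.386,-0.062,0,0,0,0],[0.386,-0.062,0,0,0,0],[0.386,-0.062,0,0,0,0],[0.386,-0.062,0,0,0,0.025],[0,0,0.5,0,0,0],[0,0,0.5,0,0,0],[0,0,0.5,0,0,0],[0,0,0.5,0,0,0],[0,0,0.5,0,0,0],[0,0,0.5,0,0,0],[0,0,0.5,0,0,0],[0,0,0.4,0,0,0],[0,0,0.3,0,0,0],[0,0,0.2,0,0,0],[0,0,0.07,0,0,0],[0,0,0,0,0,0],[0,0,0,0,0,0]]]'
python3 -c "
from h import *
go(.615,-.1945,.216,-.3)"
```

```text
time_s: 30.15
position: [0.6153, -0.1965, 0.2172]
eef_rot: [180.0, -0.1, -0.4]
wrist_force: [-0.2, -0.1, 0.2]
finger_gap: 0.0701
grasp_force: 0.0
t 30.15 pos [ 0.6153 -0.1965  0.2172] rpy [ 1.7997e+02 -9.0000e-02 -4.2000e-01] gap 0.0701 F [-0.2 -0.1  0.2] grip 0.0 j7 -88.1
  shift units [-0.006 -0.039  0.025] turn units [ 0.0002 -0.0007 -0.001 ]
```

```bash
python3 -m crank '[[[0,-0.039,0.02,0,0,0],[0,0,0,0,0,0],[0,0,0,0,0,0],[0,0,0,0,0,0],[0,0,0,0,0,0],[0,0,0,0,0,0],[0,0,0,0,0,0],[0,0,-0.1,0,0,0],[0,0,-0.3,0,0,0],[0,0,-0.4,0,0,0],[0,0,-0.4,0,0,0],[0,0,-0.4,0,0,0],[0,0,-0.4,0,0,0],[0,0,-0.4,0,0,0],[-0.2,0,-0.4,0,0,0],[-0.3,0,-0.2,0,0,0],[-0.3,0,0,0,0,-0.025],[-0.19,0,0,0,0,0],[0,0,0,0,0,0]]]' 10
python3 -c "
from h import *
go(.568,.1329,.226,2.6)"
```

```text
time_s: 32.05
position: [0.5641, -0.1952, 0.3655]
eef_rot: [180.0, 0.1, 2.5]
wrist_force: [0.3, 0.1, -4.3]
finger_gap: 0.0318
grasp_force: 30.0
t 32.05 pos [ 0.5641 -0.1952  0.3655] rpy [1.7997e+02 8.0000e-02 2.4500e+00] gap 0.0318 F [ 0.3  0.1 -4.3] grip 29.998885095119476 j7 -80.9
  shift units [ 0.363 -6.554  2.786] turn units [ 0.0003  0.0006 -0.0012]
```

```bash
python3 -m crank '[[[0.02,-0.364,0,0,0,0],[0.02,-0.364,0,0,0,0],[0.02,-0.364,0,0,0,0],[0.02,-0.364,0,0,0,0],[0.02,-0.364,0,0,0,0],[0.02,-0.364,0,0,0,0],[0.02,-0.364,0,0,0,0],[0.02,-0.364,0,0,0,0],[0.02,-0.364,0,0,0,0],[0.02,-0.364,0,0,0,0],[0.02,-0.364,0,0,0,0],[0.02,-0.364,0,0,0,0],[0.02,-0.364,0,0,0,0],[0.02,-0.364,0,0,0,0],[0.02,-0.364,0,0,0,0],[0.02,-0.364,0,0,0,0],[0.02,-0.364,0,0,0,0],[0.02,-0.364,0,0,0,0],[0,0,0,0,0,0],[0,0,0,0,0,0]]]'
python3 -c "
from h import *
go(.568,.1329,.228,2.6)"
```

```text
time_s: 34.05
position: [0.5689, 0.1335, 0.365]
eef_rot: [180.0, 0.0, 2.6]
wrist_force: [0.1, -0.1, -4.9]
finger_gap: 0.0319
grasp_force: 30.0
t 34.05 pos [0.5689 0.1335 0.365 ] rpy [1.7998e+02 2.0000e-02 2.5900e+00] gap 0.0319 F [ 0.1 -0.1 -4.9] grip 29.999026358127594 j7 -115.2
  shift units [-0.017  0.01   2.741] turn units [ 0.0002  0.0002 -0.0001]
```

```bash
python3 -m crank '[[[0,0,0.3,0,0,0],[0,0,0.4,0,0,0],[0,0,0.4,0,0,0],[0,0,0.4,0,0,0],[0,0,0.4,0,0,0],[0,0,0.3,0,0,0],[0,0,0.2,0,0,0],[0,0,0.1,0,0,0],[0,0,0.1,0,0,0],[0,0,0.06,0,0,0],[0,0,0.04,0,0,0],[0,0,0.02,0,0,0],[0,0,0.02,0,0,0],[0,0,0,0,0,0],[0,0,0,0,0,0]]]'
python3 -m crank '[[[0,0,0.02,0,0,0],[0,0,0,0,0,0],[0,0,0,0,0,0]]]'
```

```text
time_s: 35.55
position: [0.5687, 0.1335, 0.2285]
eef_rot: [180.0, -0.0, 2.6]
wrist_force: [0.1, -0.6, -4.7]
finger_gap: 0.0318
grasp_force: 30.0
time_s: 35.85
position: [0.5686, 0.1334, 0.2273]
eef_rot: [180.0, 0.0, 2.6]
wrist_force: [-0.0, 0.1, -4.9]
finger_gap: 0.0319
grasp_force: 30.0
```

```bash
python3 -m crank '[[[0,0,0.02,0,0,0],[0,0,0,0,0,0],[0,0,0,0,0,0]]]';python3 -m crank '[[[0,0,0.015,0,0,0],[0,0,0,0,0,0],[0,0,0,0,0,0]]]'
```

```text
time_s: 36.15
position: [0.5686, 0.1334, 0.2262]
eef_rot: [180.0, 0.0, 2.6]
wrist_force: [-0.4, -0.3, -5.0]
finger_gap: 0.0317
grasp_force: 30.0
time_s: 36.45
position: [0.5686, 0.1335, 0.2255]
eef_rot: [180.0, 0.0, 2.6]
wrist_force: [0.6, -0.3, -4.2]
finger_gap: 0.0322
grasp_force: 30.0
```

```bash
python3 -m crank '[[[0,0,0.015,0,0,0],[0,0,0,0,0,0],[0,0,0,0,0,0]]]';python3 -m crank '[[[0,0,0.015,0,0,0],[0,0,0,0,0,0],[0,0,0,0,0,0]]]'
```

```text
time_s: 36.75
position: [0.5686, 0.1335, 0.2254]
eef_rot: [180.0, -0.0, 2.6]
wrist_force: [-1.6, -1.3, 4.8]
finger_gap: 0.0316
grasp_force: 30.0
time_s: 37.05
position: [0.5686, 0.1336, 0.2254]
eef_rot: [180.0, -0.0, 2.6]
wrist_force: [-5.5, -1.5, 9.9]
finger_gap: 0.0321
grasp_force: 30.0
```

```bash
python3 -m crank '[[[0,0,0,0,0,0],[0,0,0,0,0,0],[0,0,0,0,0,0],[0,0,-0.1,0,0,0],[0,0,-0.3,0,0,0],[0,0,-0.5,0,0,0],[0,0,-0.5,0,0,0],[0,0,-0.5,0,0,0],[0,0,-0.5,0,0,0],[0,0,-0.5,0,0,0],[0,0,-0.2,0,0,0]]]' 44
python3 -m crank '[[[-0.094,0.389,-0.06,0,0,0],[-0.094,0.389,-0.06,0,0,0],[-0.094,0.389,-0.06,0,0,0],[-0.094,0.389,-0.06,0,0,0],[-0.094,0.389,-0.06,0,0,0],[-0.094,0.389,-0.06,0,0,0],[-0.094,0.389,-0.06,0,0,0],[-0.094,0.389,-0.06,0,0,0],[-0.094,0.389,-0.06,0,0,0],[-0.094,0.389,-0.06,0,0,0],[-0.094,0.389,-0.06,0,0,0],[-0.094,0.389,-0.06,0,0,0],[-0.094,0.389,-0.06,0,0,0],[-0.094,0.389,-0.06,0,0,0],[-0.094,0.389,-0.06,0,0,0],[-0.094,0.389,-0.06,0,0,0],[-0.094,0.389,-0.06,0,0,0],[-0.094,0.389,-0.06,0,0,0],[0,0,0,0,0,0],[0,0,0,0,0,0]]]' 55
python3 - <<'E'
from h import *
p,W=wcloud();bearings("wrist",W)
for r in manip.regions_of("wrist","flange_unit")[:2]:
    Q=W[r["region"]];print("fl",r["confidence"],rect(Q[Q[:,2]>.01][:,:2]))
go(.584,-.336,.216,-22.8)
E
```

```text
time_s: 38.15
position: [0.569, 0.1339, 0.3827]
eef_rot: [-180.0, -0.3, 2.6]
wrist_force: [0.1, 0.0, -0.6]
finger_gap: 0.0443
grasp_force: 0.0
time_s: 40.15
position: [0.4998, -0.2196, 0.4329]
eef_rot: [-180.0, 0.0, 2.6]
wrist_force: [-0.1, 0.6, 0.4]
finger_gap: 0.055
grasp_force: 0.0
conf 0.88 bbox [  0. 101.  24. 169.] ztop 0.059 all (array([568.6, 190.1]), array([114.5,  85.3]), 9.1) hous (array([560.5, 177.2]), array([62. , 60.4]), 83.1) 350
conf 0.77 bbox [ 10.  90.  53. 166.] ztop 0.071 all (array([568.2, 142.2]), array([112.7,  98.1]), 7.1) hous (array([568.3, 130. ]), array([60.8, 36.4]), 2.7) 1042
conf 0.66 bbox [504. 260. 554. 303.] ztop 0.061 all (array([ 420.1, -508.6]), array([465.7,  55.5]), 67.4) hous (array([ 432.2, -496.3]), array([434.4,  34.5]), 66.3) 380
conf 0.65 bbox [283. 303. 328. 336.] ztop 0.040 all (array([ 386.8, -237.8]), array([277. ,  54.3]), 14.6) hous (array([ 406.1, -250.6]), array([246.5,   8.5]), 12.0) 17
conf 0.63 bbox [345.  77. 411. 164.] ztop 0.061 all (array([ 584.3, -336.2]), array([110.4,  42.4]), -23.4) hous (array([ 584.9, -335. ]), array([53.2, 34.5]), -23.3) 1339
fl 0.26 (array([590.6, 131.3]), array([232.5, 224.7]), -87.6)
t 40.3 pos [ 0.5001 -0.2186  0.4329] rpy [-1.7996e+02  1.0000e-02  2.7000e+00] gap 0.055 F [ 0.3 -0.1 -0.2] grip 0.0 j7 -72.9
  shift units [1.566 2.426 4.336] turn units [-3.000e-04  2.000e-04  2.125e-01]
```

```bash
python3 -m crank '[[[0.262,0.404,0,0,0,0],[0.262,0.404,0,0,0,0],[0.262,0.404,0,0,0,0],[0.262,0.404,0,0,0,0],[0.262,0.404,0,0,0,0],[0.262,0.404,0,0,0,0],[0,0,0.2,0,0,0.0537],[0,0,0.2,0,0,0.0537],[0,0,0.2,0,0,0.0537],[0,0,0.2,0,0,0.0537],[0,0,0.5,0,0,0],[0,0,0.5,0,0,0],[0,0,0.5,0,0,0],[0,0,0.5,0,0,0],[0,0,0.5,0,0,0],[0,0,0.5,0,0,0],[0,0,0.3,0,0,0],[0,0,0.2,0,0,0],[0,0,0,0,0,0],[0,0,0,0,0,0]]]'
python3 -c "
from h import *
go(.5844,-.336,.216,-23)"
```

```text
time_s: 42.3
position: [0.5843, -0.3376, 0.2188]
eef_rot: [180.0, -0.1, -23.2]
wrist_force: [0.5, -0.2, -0.3]
finger_gap: 0.0552
grasp_force: 0.0
t 42.3 pos [ 0.5843 -0.3376  0.2188] rpy [ 1.800e+02 -7.000e-02 -2.318e+01] gap 0.0552 F [ 0.5 -0.2 -0.3] grip 0.0 j7 -92.7
  shift units [-0.011 -0.03   0.056] turn units [ 0.     -0.0006 -0.0015]
```

```bash
python3 -m crank '[[[-0.01,-0.03,0.056,0,0,0],[0,0,0,0,0,0],[0,0,0,0,0,0],[0,0,0,0,0,0],[0,0,0,0,0,0],[0,0,0,0,0,0],[0,0,-0.1,0,0,0],[0,0,-0.3,0,0,0],[0,0,-0.4,0,0,0],[0,0,-0.4,0,0,0],[0,0,-0.4,0,0,0],[0,0,-0.4,0,0,0],[0,0,-0.4,0,0,0],[0,0,-0.4,0,0,0],[0,0,-0.2,0,0,-0.0538],[0,0,0,0,0,-0.0538],[0,0,0,0,0,-0.0538],[0,0,0,0,0,-0.0538],[0,0,0,0,0,0],[0,0,0,0,0,0]]]' 10
python3 -c "
from h import *
go(.5715,.057,.228,2.6)"
```

```text
time_s: 44.3
position: [0.5837, -0.3362, 0.3655]
eef_rot: [-180.0, 0.0, 2.4]
wrist_force: [-0.3, 0.5, -3.5]
finger_gap: 0.032
grasp_force: 30.0
t 44.3 pos [ 0.5837 -0.3362  0.3655] rpy [-1.80e+02  1.00e-02  2.45e+00] gap 0.032 F [-0.3  0.5 -3.5] grip 29.992257356643677 j7 -68.2
  shift units [ 0.094 -7.868  2.75 ] turn units [-0.      0.0001 -0.0013]
```

```bash
python3 -m crank '[[[0.005,-0.415,0,0,0,0],[0.005,-0.415,0,0,0,0],[0.005,-0.415,0,0,0,0],[0.005,-0.415,0,0,0,0],[0.005,-0.415,0,0,0,0],[0.005,-0.415,0,0,0,0],[0.005,-0.415,0,0,0,0],[0.005,-0.415,0,0,0,0],[0.005,-0.415,0,0,0,0],[0.005,-0.415,0,0,0,0],[0.005,-0.415,0,0,0,0],[0.005,-0.415,0,0,0,0],[0.005,-0.415,0,0,0,0],[0.005,-0.415,0,0,0,0],[0.005,-0.415,0,0,0,0],[0.005,-0.415,0,0,0,0],[0.005,-0.415,0,0,0,0],[0.005,-0.415,0,0,0,0],[0.005,-0.398,0,0,0,0],[0,0,0,0,0,0]]]'
python3 -m crank '[[[0,0,0,0,0,-0.001],[0,0,0,0,0,0]]]'
python3 - <<'E'
from h import *
go(.5715,.057,.228,2.6)
p,W=wcloud();cv2.imwrite("pics/w6.png",p[...,::-1])
E
```

```text
time_s: 46.3
position: [0.5693, 0.0625, 0.3658]
eef_rot: [-179.9, -0.0, 3.0]
wrist_force: [0.2, 0.6, -3.5]
finger_gap: 0.032
grasp_force: 30.0
time_s: 46.5
position: [0.5704, 0.0567, 0.3653]
eef_rot: [180.0, 0.0, 2.7]
wrist_force: [0.1, 0.3, -4.3]
finger_gap: 0.0319
grasp_force: 30.0
t 46.5 pos [0.5704 0.0567 0.3653] rpy [1.7995e+02 1.0000e-02 2.7000e+00] gap 0.0319 F [ 0.1  0.3 -4.3] grip 29.99226003885269 j7 -106.1
  shift units [ 0.023 -0.008  2.745] turn units [0.0004 0.0001 0.0009]
```

View pics/w6.png

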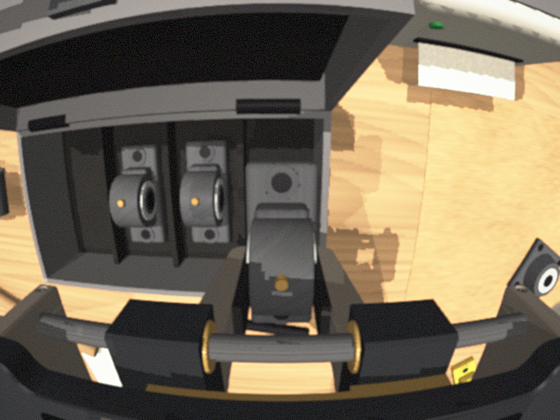

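The first two bearings stand upright in bays 2 and 1, at (138,195) and (205,195). The third hangs over bay 0. Lowering it.

```bash
python3 -m crank '[[[0.02,0,0.3,0,0,0],[0,0,0.4,0,0,0],[0,0,0.4,0,0,0],[0,0,0.4,0,0,0],[0,0,0.4,0,0,0],[0,0,0.3,0,0,0],[0,0,0.2,0,0,0],[0,0,0.1,0,0,0],[0,0,0.1,0,0,0],[0,0,0.06,0,0,0],[0,0,0.05,0,0,0],[0,0,0.03,0,0,0],[0,0,0,0,0,0],[0,0,0,0,0,0]]]'
python3 -m crank '[[[0,0,0.02,0,0,0],[0,0,0,0,0,0],[0,0,0,0,0,0]]]'
python3 -m crank '[[[0,0,0.015,0,0,0],[0,0,0,0,0,0],[0,0,0,0,0,0]]]'
```

```text
time_s: 47.95
position: [0.5718, 0.0572, 0.2285]
eef_rot: [180.0, -0.0, 2.7]
wrist_force: [-0.3, 0.0, -3.9]
finger_gap: 0.0324
grasp_force: 30.0
time_s: 48.25
position: [0.5717, 0.0572, 0.2273]
eef_rot: [180.0, -0.0, 2.7]
wrist_force: [1.0, -0.8, -4.5]
finger_gap: 0.0318
grasp_force: 30.0
time_s: 48.55
position: [0.5717, 0.0572, 0.2265]
eef_rot: [180.0, 0.0, 2.7]
wrist_force: [-0.9, 0.1, -3.1]
finger_gap: 0.0316
grasp_force: 30.0
```

```bash
python3 -m crank '[[[0,0,0.012,0,0,0],[0,0,0,0,0,0],[0,0,0,0,0,0]]]'
python3 -m crank '[[[0,0,0.012,0,0,0],[0,0,0,0,0,0],[0,0,0,0,0,0]]]'
```

```text
time_s: 48.85
position: [0.5717, 0.0572, 0.2259]
eef_rot: [180.0, 0.0, 2.7]
wrist_force: [-0.6, 0.3, -3.4]
finger_gap: 0.0316
grasp_force: 30.0
time_s: 49.15
position: [0.5717, 0.0573, 0.2258]
eef_rot: [180.0, -0.0, 2.7]
wrist_force: [-3.5, -0.2, 5.0]
finger_gap: 0.0318
grasp_force: 30.0
```

```bash
python3 -m crank '[[[0,0,0,0,0,0],[0,0,0,0,0,0],[0,0,0,0,0,0],[0,0,-0.1,0,0,0],[0,0,-0.3,0,0,0],[0,0,-0.5,0,0,0],[0,0,-0.5,0,0,0],[0,0,-0.5,0,0,0],[0,0,-0.5,0,0,0],[0,0,-0.5,0,0,0],[0,0,-0.5,0,0,0],[0,0,-0.5,0,0,0],[0,0,-0.5,0,0,0],[0,0,-0.5,0,0,0],[0,0,-0.5,0,0,0],[0,0,-0.4,0,0,0],[0,0,-0.3,0,0,0],[0,0,0,0,0,0]]]' 44
python3 -m crank '[[[0,0,0,0,0,-0.0683],[0,0,0,0,0,-0.0683],[0,0,0,0,0,-0.0683],[0,0,0,0,0,-0.0683],[0,0,0,0,0,-0.0683],[0,0,0,0,0,-0.0683],[0,0,0,0,0,-0.0683],[0,0,0,0,0,-0.0683],[0,0,0,0,0,-0.0683],[0,0,0,0,0,-0.0683],[0,0,0,0,0,-0.0683],[0,0,0,0,0,0],[0,0,0,0,0,0]]]' 40
python3 - <<'E'
from h import *
go(.7087,.179,.535,92.7)
p,W=cloud("scene");cv2.imwrite("pics/s7.png",p[...,::-1]);bearings("scene",W)
E
```

```text
time_s: 50.95
position: [0.5721, 0.0574, 0.5327]
eef_rot: [-180.0, -0.3, 2.7]
wrist_force: [1.2, 0.2, -0.8]
finger_gap: 0.0443
grasp_force: 0.0
time_s: 52.25
position: [0.5717, 0.057, 0.5295]
eef_rot: [-180.0, -0.0, 92.7]
wrist_force: [-0.6, -0.2, 0.3]
finger_gap: 0.0396
grasp_force: 0.0
t 52.25 pos [0.5717 0.057  0.5295] rpy [-1.7995e+02 -1.0000e-02  9.2700e+01] gap 0.0396 F [-0.6 -0.2  0.3] grip 0.0 j7 -16.4
  shift units [ 2.309  2.851 -0.111] turn units [-0.0004 -0.0001 -0.    ]
conf 0.68 bbox [299. 269. 312. 281.] ztop 0.073 all (array([544.2, 204.2]), array([67.3, 49.8]), 3.1) hous (array([559.7, 210.6]), array([37.3, 34.9]), 8.8) 90
conf 0.54 bbox [275. 254. 297. 268.] ztop 0.251 all (array([594.2, 168.4]), array([240.3,  67.2]), 40.9) hous (array([616.5, 171.4]), array([200.8,  48.9]), 38.6) 140
conf 0.53 bbox [260. 170. 268. 184.] ztop 0.449 all (array([433.4, -99.2]), array([488.2,  18.9]), 47.7) hous (array([431.3, -97.4]), array([488.2,  13.4]), 47.7) 13
conf 0.47 bbox [265. 246. 281. 257.] ztop 0.074 all (array([551.1,  60.5]), array([59.8, 35.2]), 3.7) hous (array([565.8,  61.5]), array([34.7, 34.6]), 20.4) 68
```

View pics/s7.png

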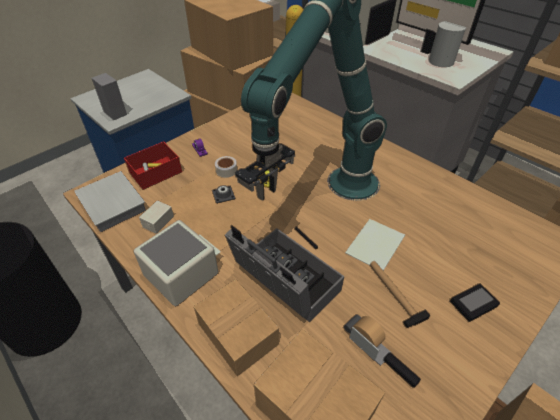

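All three bearings are in the case, and only the flange is left at (223,193). Next, re-grip the lid handle.

```bash
python3 -m crank '[[[0.231,0.285,-0.02,0,0,0],[0.231,0.285,-0.02,0,0,0],[0.231,0.285,-0.02,0,0,0],[0.231,0.285,-0.02,0,0,0],[0.231,0.285,-0.02,0,0,0],[0.231,0.285,-0.02,0,0,0],[0.231,0.285,0,0,0,0],[0.231,0.285,0,0,0,0],[0.231,0.285,0,0,0,0],[0.231,0.285,0,0,0,0],[0,0,0,0,0,0],[0,0,0,0,0,0]]]'
python3 - <<'E'
from h import *
go(.7087,.179,.463,92.7)
p,W=wcloud()
m=(W[...,2]>.285)&(W[...,2]<.32)&(abs(W[...,0]-.7)<.06)&(abs(W[...,1]-.18)<.12)
Q=W[m];print(m.sum(),Q.mean(0) if m.any() else 0,[np.round(np.percentile(Q[:,i],[1,50,99]),4) for i in range(3)], rect(Q[:,:2]))
E
```

```text
time_s: 53.55
position: [0.708, 0.18, 0.5357]
eef_rot: [-179.9, 0.0, 92.9]
wrist_force: [-0.3, 0.3, -0.4]
finger_gap: 0.04
grasp_force: 0.0
t 53.55 pos [0.708  0.18   0.5357] rpy [-1.7994e+02  2.0000e-02  9.2890e+01] gap 0.04 F [-0.3  0.3 -0.4] grip 0.0 j7 -26.8
  shift units [-0.021  0.015  1.453] turn units [-0.0005  0.0002  0.0016]
3639 [0.70945705 0.21403278 0.29898363] [array([0.7013, 0.7093, 0.7187]), array([0.0919, 0.2109, 0.2987]), array([0.286 , 0.2992, 0.306 ])] (array([708.9, 189.2]), array([221.5,  20.3]), 89.4)
```

```bash
python3 -m crank '[[[-0.005,0.004,0.3,0,0,0],[-0.005,0.004,0.3,0,0,0],[-0.005,0.004,0.3,0,0,0],[0,0,0.3,0,0,0],[0,0,0.15,0,0,0],[0,0,0.1,0,0,0],[0,0,0,0,0,0]]]'
python3 -m crank '[[[0,0,0,0,0,0],[0,0,0,0,0,0],[0,0,0,0,0,0],[0,0,0,0,0,0],[0,0,0,0,0,0],[0,0,0,0,0,0]]]' 0
python3 -m crank '[[[0,-0.09,-0.021,0,0,0],[0,-0.14,-0.032,0,0,0],[0,-0.14,-0.03,0,0,0],[0,-0.185,-0.027,0,0,0],[0,-0.187,-0.02,0,0,0],[0,-0.189,-0.01,0,0,0],[0,-0.189,-0.01,0,0,0],[0,-0.189,0.008,0,0,0],[0,-0.189,0.008,0,0,0],[0,-0.188,0.023,0,0,0],[0,-0.188,0.023,0,0,0],[0,-0.185,0.04,0,0,0],[0,-0.185,0.04,0,0,0]]]'
python3 - <<'E'
from h import *
s=manip.read_state()['position'];y=np.radians(2.6)
a=s[0]*np.cos(y)+s[1]*np.sin(y);z=s[2]-.171
dx=.6585-a;dz=z-.085;print("r",np.hypot(dx,dz),"theta",np.degrees(np.arctan2(dz,dx)-.0882))
go(0,0,0,92.6)
E
```

```text
time_s: 54.3
position: [0.7088, 0.179, 0.463]
eef_rot: [-179.9, 0.0, 92.9]
wrist_force: [0.5, -0.7, -0.6]
finger_gap: 0.0402
grasp_force: 0.0
time_s: 54.9
position: [0.7082, 0.1792, 0.4643]
eef_rot: [-179.9, 0.0, 92.9]
wrist_force: [-5.5, -1.3, 4.2]
finger_gap: 0.0109
grasp_force: 30.0
time_s: 56.2
position: [0.5956, 0.174, 0.4638]
eef_rot: [-180.0, -0.1, 92.9]
wrist_force: [0.8, 6.0, -0.1]
finger_gap: 0.0113
grasp_force: 30.0
r 0.2151061667674274 theta 69.97395311079096
t 56.2 pos [0.5956 0.174  0.4638] rpy [-1.7996e+02 -6.0000e-02  9.2940e+01] gap 0.0113 F [ 0.8  6.  -0.1] grip 29.992836713790894 j7 -30.4
  shift units [ -2.873 -12.069   9.282] turn units [-0.0004 -0.0005  0.0029]
```

```bash
python3 -m crank '[[[0,-0.18,0.056,0,0,0],[0,-0.18,0.056,0,0,0],[0,-0.175,0.071,0,0,0],[0,-0.175,0.071,0,0,0],[0,-0.168,0.087,0,0,0],[0,-0.168,0.087,0,0,0],[0,-0.16,0.101,0,0,0],[0,-0.16,0.101,0,0,0],[0,-0.15,0.115,0,0,0],[0,-0.15,0.115,0,0,0],[0,-0.139,0.127,0,0,0],[0,-0.139,0.127,0,0,0],[0,-0.128,0.139,0,0,0],[0,-0.128,0.139,0,0,0],[0,-0.115,0.15,0,0,0],[0,-0.115,0.15,0,0,0],[0,-0.102,0.159,0,0,0],[0,-0.102,0.159,0,0,0]]]'
python3 - <<'E'
from h import *
s=manip.read_state()['position'];y=np.radians(2.6)
a=s[0]*np.cos(y)+s[1]*np.sin(y);z=s[2]-.171
dx=.6585-a;dz=z-.085;print("r",np.hypot(dx,dz),"theta",np.degrees(np.arctan2(dz,dx)-.0882))
go(0,0,0,92.6)
E
```

```text
time_s: 58.0
position: [0.464, 0.1672, 0.3629]
eef_rot: [-179.9, -0.1, 92.9]
wrist_force: [0.5, 7.5, -2.1]
finger_gap: 0.0111
grasp_force: 30.0
r 0.21572837610670917 theta 24.641266798963755
t 58.0 pos [0.464  0.1672 0.3629] rpy [-1.7993e+02 -7.0000e-02  9.2940e+01] gap 0.0111 F [ 0.5  7.5 -2.1] grip 29.990958273410797 j7 -35.8
  shift units [-2.873 -9.43   7.266] turn units [-0.0006 -0.0006  0.0028]
```

```bash
python3 -m crank '[[[0,-0.058,0.112,0,0,0],[0,-0.058,0.112,0,0,0],[0,-0.058,0.112,0,0,0],[0,-0.048,0.116,0,0,0],[0,-0.048,0.116,0,0,0],[0,-0.048,0.116,0,0,0],[0,-0.038,0.12,0,0,0],[0,-0.038,0.12,0,0,0],[0,-0.038,0.12,0,0,0],[0,-0.02,0.092,0,0,0],[0,-0.02,0.092,0,0,0],[0,-0.02,0.092,0,0,0],[0,-0.02,0.092,0,0,0],[0,-0.008,0.06,0,0,0],[0,-0.008,0.06,0,0,0],[0,-0.008,0.06,0,0,0],[0,-0.008,0.06,0,0,0],[0,0,0,0,0,0]]]'
python3 - <<'E'
from h import *
s=manip.read_state()['position'];y=np.radians(2.6)
a=s[0]*np.cos(y)+s[1]*np.sin(y);z=s[2]-.171
dx=.6585-a;dz=z-.085;print("r",np.hypot(dx,dz),"theta",np.degrees(np.arctan2(dz,dx)-.0882))
go(0,0,0.2755,92.6)
E
```

```text
time_s: 59.8
position: [0.4369, 0.1656, 0.2803]
eef_rot: [-179.9, -0.0, 92.9]
wrist_force: [-0.6, 6.8, -2.1]
finger_gap: 0.0108
grasp_force: 30.0
r 0.21586740092788362 theta 1.4066117315797269
t 59.8 pos [0.4369 0.1656 0.2803] rpy [-1.7989e+02 -5.0000e-02  9.2940e+01] gap 0.0108 F [-0.6  6.8 -2.1] grip 29.988020360469818 j7 -42.8
  shift units [-2.859 -8.897  0.11 ] turn units [-0.0009 -0.0004  0.0029]
```

```bash
python3 -m crank '[[[0,-0.004,0.03,0,0,0],[0,-0.004,0.03,0,0,0],[0,0,0.03,0,0,0],[0,0,0.02,0,0,0],[0,0,0,0,0,0]]]'
python3 -m crank '[[[0,0,0.02,0,0,0],[0,0,0.02,0,0,0],[0,0,0,0,0,0]]]'
```

```text
time_s: 60.3
position: [0.4365, 0.1657, 0.2754]
eef_rot: [-179.9, -0.0, 92.9]
wrist_force: [-3.1, 5.9, 3.5]
finger_gap: 0.0109
grasp_force: 30.0
time_s: 60.6
position: [0.4364, 0.166, 0.275]
eef_rot: [-179.9, 0.1, 92.9]
wrist_force: [-7.8, 3.3, 22.9]
finger_gap: 0.0112
grasp_force: 30.0
```

```bash
python3 -m crank '[[[0,0,-0.02,0,0,0],[0,0,0,0,0,0],[0,0,0,0,0,0],[0,0,0,0,0,0],[0,0,-0.1,0,0,0],[0,0,-0.3,0,0,0],[0,0,-0.4,0,0,0],[0,0,-0.5,0,0,0],[0,0,-0.5,0,0,0],[0,0,-0.5,0,0,0],[0,0,-0.5,0,0,0],[0,0,-0.3,0,0,0],[0,0,0,0,0,0]]]' 40
python3 - <<'E'
from h import *
for cam in("top","scene","wrist"):
    p,W=wcloud() if cam=="wrist" else cloud(cam)
    if cam=="wrist":cv2.imwrite("pics/w8.png",p[...,::-1])
    y=np.radians(2.6);ex=np.array([np.cos(y),np.sin(y)]);ey=np.array([-ex[1],ex[0]])
    q=W[...,:2]-np.array([.5663,.1709]);a=q@ex;b=q@ey;Z=W[...,2]
    m=(abs(a)<.08)&(abs(b)<.14)&(Z<.2)&(Z>.06);print(cam,"lid z",np.round(np.percentile(Z[m],[5,50,95]),4))
    for n,s in(("L",1),("R",-1)):
        for lo in np.arange(-.155,-.09,.01):
            m=(abs(b-s*.105)<.015)&(a>lo)&(a<lo+.01)&(Z>.03)&(Z<.19)
            if m.sum()>5:print(n,"a%.3f"%(lo+.005),"z",np.round(np.median(Z[m]),4),m.sum(),end="; ")
        print()
go(.42,.2756,.36,2.6)
E
```

```text
time_s: 61.9
position: [0.438, 0.1656, 0.4316]
eef_rot: [179.8, -0.0, 92.9]
wrist_force: [-0.4, -0.3, 0.1]
finger_gap: 0.0401
grasp_force: 0.0
top lid z [0.1158 0.1222 0.1288]
L a-0.140 z 0.1158 8; 
R a-0.150 z 0.1077 12; R a-0.140 z 0.1065 23; R a-0.130 z 0.1063 28; R a-0.120 z 0.1075 26; R a-0.110 z 0.1087 30; R a-0.100 z 0.1102 25; R a-0.090 z 0.1093 33; 
scene lid z [0.1198 0.1237 0.128 ]
L a-0.140 z 0.1181 13; L a-0.130 z 0.1138 29; L a-0.120 z 0.113 22; L a-0.110 z 0.1113 21; L a-0.100 z 0.11 21; L a-0.090 z 0.1132 10; 
R a-0.140 z 0.1085 13; R a-0.130 z 0.1088 17; R a-0.120 z 0.1094 19; R a-0.110 z 0.109 12; R a-0.100 z 0.1113 17; R a-0.090 z 0.1131 6; 
wrist lid z [0.1226 0.124  0.1273]
L a-0.140 z 0.1181 293; L a-0.130 z 0.1161 366; L a-0.120 z 0.1142 387; L a-0.110 z 0.113 362; L a-0.100 z 0.1121 354; L a-0.090 z 0.1116 229; 
R a-0.140 z 0.1098 156; R a-0.130 z 0.1089 220; R a-0.120 z 0.1093 224; R a-0.110 z 0.1101 217; R a-0.100 z 0.1111 222; R a-0.090 z 0.1115 138; 
t 62.05 pos [0.4373 0.165  0.4288] rpy [-1.7992e+02  3.0000e-02  9.2900e+01] gap 0.0402 F [ 0.2  0.1 -0.9] grip 0.0 j7 -31.1
  shift units [ 2.228 -0.233  1.375] turn units [-3.000e-04  7.000e-04  7.525e-01]
```

View pics/w8.png

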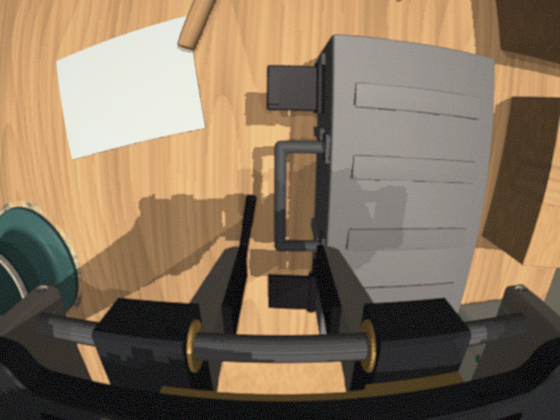

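The lid is shut, with its top at 124 mm. The left latch sticks out at (293,87) and the right at (292,290). I'll press the left one first with closed fingers.

```bash
python3 -m crank '[[[0.3,-0.062,0.2,0,0,0],[0.3,-0.062,0.2,0,0,0],[0.3,-0.062,0.2,0,0,0],[0.3,-0.062,0.2,0,0,0],[0.3,-0.062,0.2,0,0,0],[0.3,-0.062,0.2,0,0,0],[0.3,-0.062,0.2,0,0,0],[0,0,0.1,0,0,0],[0,0,0,0,0,0],[0,0,0,0,0,0]]]' 0
python3 -c "
from h import *
go(.4107,.2689,.252,92.6)"
```

```text
time_s: 63.05
position: [0.4109, 0.2683, 0.3543]
eef_rot: [-180.0, 0.0, 92.9]
wrist_force: [-0.1, 0.4, -0.7]
finger_gap: 0.0004
grasp_force: 0.0
t 63.05 pos [0.4109 0.2683 0.3543] rpy [-1.7995e+02  4.0000e-02  9.2850e+01] gap 0.0004 F [-0.1  0.4 -0.7] grip 0.0 j7 -51.2
  shift units [ 1.300e-02 -2.000e-03  2.045e+00] turn units [-0.0004  0.0003  0.0021]
```

```bash
python3 -m crank '[[[0,0,0.2,0,0,0],[0,0,0.2,0,0,0],[0,0,0.2,0,0,0],[0,0,0.15,0,0,0],[0,0,0.15,0,0,0],[0,0,0.15,0,0,0],[0,0,0.15,0,0,0],[0,0,0.15,0,0,0],[0,0,0.15,0,0,0],[0,0,0.15,0,0,0],[0,0,0.15,0,0,0],[0,0,0.15,0,0,0],[0,0,0.1,0,0,0],[0,0,0,0,0,0]]]'
python3 -m crank '[[[0,0.08,0,0,0,0],[0,0.08,0,0,0,0],[0,0.08,0,0,0,0],[0,0.08,0,0,0,0],[0,0.08,0,0,0,0],[0,0.08,0,0,0,0],[0,0.08,0,0,0,0],[0,0,0,0,0,0]]]'
python3 -m crank '[[[0,0.04,0,0,0,0],[0,0.04,0,0,0,0],[0,0,0,0,0,0]]]'
```

```text
time_s: 64.45
position: [0.4105, 0.2689, 0.2513]
eef_rot: [-179.9, 0.0, 92.9]
wrist_force: [0.0, -0.1, -0.1]
finger_gap: 0.0004
grasp_force: 0.0
time_s: 65.25
position: [0.4395, 0.2705, 0.2523]
eef_rot: [179.9, -0.0, 92.9]
wrist_force: [-0.5, 0.2, -1.7]
finger_gap: 0.0007
grasp_force: 0.0
time_s: 65.55
position: [0.4428, 0.2707, 0.2521]
eef_rot: [180.0, -0.0, 92.9]
wrist_force: [0.2, -0.2, -0.3]
finger_gap: 0.0002
grasp_force: 0.0
```

```bash
for i in 1; do python3 -m crank '[[[0,0.03,0,0,0,0],[0,0.03,0,0,0,0],[0,0,0,0,0,0]]]'; python3 -m crank '[[[0,0.03,0,0,0,0],[0,0.03,0,0,0,0],[0,0,0,0,0,0]]]'; done
```

```text
time_s: 65.85
position: [0.4458, 0.2708, 0.2521]
eef_rot: [180.0, -0.0, 92.9]
wrist_force: [0.3, 0.0, -0.2]
finger_gap: 0.0006
grasp_force: 0.1
time_s: 66.15
position: [0.4473, 0.2711, 0.2518]
eef_rot: [-179.8, 0.1, 92.9]
wrist_force: [-5.6, -0.9, 2.2]
finger_gap: 0.0005
grasp_force: 2.9
```

```bash
python3 -m crank '[[[0,0.03,0,0,0,0],[0,0.02,0,0,0,0],[0,0,0,0,0,0],[0,0,0,0,0,0]]]'
python3 -m crank '[[[0,-0.2,0,0,0,0],[0,-0.4,0,0,0,0],[0,-0.4,0,0,0,0],[0,0,-0.4,0,0,0],[0,0,-0.5,0,0,0],[0,0,-0.5,0,0,0],[0,0,-0.5,0,0,0],[0,0,-0.3,0,0,0],[0,0,0,0,0,0]]]'
python3 - <<'E'
from h import *
go(.4203,.0591,.36,92.6)
E
```

```text
time_s: 66.55
position: [0.4481, 0.2713, 0.2516]
eef_rot: [-179.6, 0.2, 93.0]
wrist_force: [-12.2, -0.7, 7.2]
finger_gap: 0.0003
grasp_force: 6.3
time_s: 67.45
position: [0.4017, 0.2689, 0.3639]
eef_rot: [179.7, -0.1, 92.9]
wrist_force: [0.9, -0.5, -0.3]
finger_gap: 0.0007
grasp_force: 0.0
t 67.45 pos [0.4017 0.2689 0.3639] rpy [ 1.7974e+02 -8.0000e-02  9.2870e+01] gap 0.0007 F [ 0.9 -0.5 -0.3] grip 0.0 j7 -51.1
  shift units [-4.21   0.16   0.073] turn units [ 0.0021 -0.0007  0.0023]
```

```bash
python3 -m crank '[[[-0.351,0.013,0,0,0,0],[-0.351,0.013,0,0,0,0],[-0.351,0.013,0,0,0,0],[-0.351,0.013,0,0,0,0],[-0.351,0.013,0,0,0,0],[-0.351,0.013,0,0,0,0],[-0.351,0.013,0,0,0,0],[-0.351,0.013,0,0,0,0],[-0.351,0.013,0,0,0,0],[-0.351,0.013,0,0,0,0],[-0.351,0.013,0,0,0,0],[-0.351,0.013,0,0,0,0],[0,0,0,0,0,0]]]'
python3 - <<'E'
from h import *
go(.4203,.0591,.252,92.6)
p,W=wcloud();cv2.imwrite("pics/w9.png",p[...,::-1])
y=np.radians(2.6);ex=np.array([np.cos(y),np.sin(y)]);ey=np.array([-ex[1],ex[0]])
q=W[...,:2]-np.array([.5663,.1709]);a=q@ex;b=q@ey;Z=W[...,2]
m=(abs(b-.105)<.015)&(a>-.16)&(a<-.088)&(Z>.03)&(Z<.15);print(m.sum(),np.round(np.percentile(a[m],[1,50,99]),4),np.round(np.percentile(Z[m],[1,50,99]),4))
E
```

```text
time_s: 68.75
position: [0.4195, 0.0566, 0.361]
eef_rot: [-179.9, 0.0, 92.7]
wrist_force: [0.1, -0.9, -0.5]
finger_gap: 0.0004
grasp_force: 0.0
t 68.75 pos [0.4195 0.0566 0.361 ] rpy [-1.7989e+02  4.0000e-02  9.2670e+01] gap 0.0004 F [ 0.1 -0.9 -0.5] grip 0.0 j7 -20.1
  shift units [0.052 0.022 2.179] turn units [-0.0009  0.0004  0.0006]Traceback (most recent call last):
  File "<stdin>", line 6, in <module>
    return _quantile_unchecked(
        a, q, axis, out, overwrite_input, method, keepdims, weights)
    return _ureduce(a,
                    func=_quantile_ureduce_func,
    ...<5 lines>...
                    overwrite_input=overwrite_input,
                    method=method)
    r = func(a, **kwargs)
    result = _quantile(arr,
                       quantiles=q,
    ...<2 lines>...
                       out=out,
                       weights=wgt)
    slices_having_nans = np.isnan(arr[-1, ...])
                                  ~~~^^^^^^^^^
IndexError: index -1 is out of bounds for axis 0 with size 0
```

View pics/w9.png

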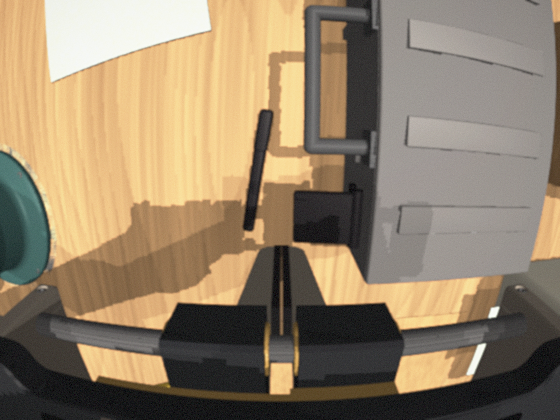

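The right latch still sticks out at (325,217), and the marker at (258,170) is untouched. Pressing the right one.

```bash
python3 -m crank '[[[0.05,0.02,0.2,0,0,0],[0,0,0.2,0,0,0],[0,0,0.2,0,0,0],[0,0,0.15,0,0,0],[0,0,0.15,0,0,0],[0,0,0.15,0,0,0],[0,0,0.15,0,0,0],[0,0,0.15,0,0,0],[0,0,0.15,0,0,0],[0,0,0.15,0,0,0],[0,0,0.15,0,0,0],[0,0,0.15,0,0,0],[0,0,0.15,0,0,0],[0,0,0.08,0,0,0],[0,0,0,0,0,0]]]'
python3 -m crank '[[[0,0.08,0,0,0,0],[0,0.08,0,0,0,0],[0,0.08,0,0,0,0],[0,0.08,0,0,0,0],[0,0.08,0,0,0,0],[0,0.08,0,0,0,0],[0,0.08,0,0,0,0],[0,0.08,0,0,0,0],[0,0,0,0,0,0]]]'
python3 -m crank '[[[0,0.03,0,0,0,0],[0,0.03,0,0,0,0],[0,0,0,0,0,0]]]'
python3 -m crank '[[[0,0.03,0,0,0,0],[0,0,0,0,0,0]]]'
```

```text
time_s: 70.3
position: [0.4203, 0.0612, 0.2525]
eef_rot: [-179.9, -0.0, 92.9]
wrist_force: [-0.7, -0.1, -0.4]
finger_gap: 0.0007
grasp_force: 0.2
time_s: 71.2
position: [0.4532, 0.0629, 0.2532]
eef_rot: [179.9, -0.0, 92.9]
wrist_force: [0.1, -0.7, -0.3]
finger_gap: 0.0005
grasp_force: 0.0
time_s: 71.5
position: [0.4554, 0.063, 0.2531]
eef_rot: [-180.0, 0.0, 92.9]
wrist_force: [-1.2, -0.2, -0.5]
finger_gap: 0.0004
grasp_force: 0.3
time_s: 71.7
position: [0.4561, 0.0631, 0.2529]
eef_rot: [-179.9, 0.0, 92.9]
wrist_force: [-4.9, -1.3, 2.7]
finger_gap: 0.0003
grasp_force: 2.6
```

Contact is where I expected it. A touch more, then retreat and verify.

```bash
python3 -m crank '[[[0,0.03,0,0,0,0],[0,0.02,0,0,0,0],[0,0,0,0,0,0],[0,0,0,0,0,0]]]'
python3 -m crank '[[[0,-0.2,0,0,0,0],[0,-0.4,0,0,0,0],[0,-0.4,0,0,0,0],[0,0,-0.4,0,0,0],[0,0,-0.5,0,0,0],[0,0,-0.5,0,0,0],[0,0,-0.5,0,0,0],[0,0,-0.5,0,0,0],[0,0,-0.5,0,0,0],[-0.4,0,-0.5,0,0,0],[-0.4,0,-0.5,0,0,0],[-0.4,0,0,0,0,0],[-0.4,0,0,0,0,0],[0,0,0,0,0,0]]]'
python3 - <<'E'
from h import *
go(0,0,0)
p,W=wcloud();cv2.imwrite("pics/w10.png",p[...,::-1])
y=np.radians(2.6);ex=np.array([np.cos(y),np.sin(y)]);ey=np.array([-ex[1],ex[0]])
for cam in("wrist","top","scene"):
  if cam!="wrist":p,W=cloud(cam)
  q=W[...,:2]-np.array([.5663,.1709]);a=q@ex;b=q@ey;Z=W[...,2]
  print(cam,"lid z",np.median(Z[(abs(a)<.07)&(abs(b)<.14)]))
  for s in(1,-1):
    m=(abs(b-s*.105)<.018)&(a>-.16)&(a<-.092)&(Z>.03)&(Z<.15);print(s,m.sum(),a[m].min() if m.any() else 0,Z[m].min() if m.any() else 0)
E
```

```text
time_s: 72.1
position: [0.457, 0.0633, 0.2526]
eef_rot: [-179.6, 0.1, 92.9]
wrist_force: [-11.6, 0.1, 7.3]
finger_gap: 0.0003
grasp_force: 6.1
time_s: 73.5
position: [0.4137, -0.0215, 0.4485]
eef_rot: [179.9, 0.1, 92.6]
wrist_force: [-0.8, 0.1, -0.7]
finger_gap: 0.0005
grasp_force: 0.0
t 73.5 pos [ 0.4137 -0.0215  0.4485] rpy [1.7988e+02 9.0000e-02 9.2650e+01] gap 0.0005 F [-0.8  0.1 -0.7] grip 0.0 j7 -0.8
  shift units [ 0.825 -8.264  8.952] turn units [0. 0. 0.]
wrist lid z 0.12403107493363669
1 0 0 0
-1 587 -0.10147226632914241 0.05906521441421125
top lid z 0.12246682349194082
1 55 -0.10554910699149268 0.06472754297461503
-1 2 -0.1040882408996414 0.107320181965334
scene lid z 0.12373960014636087
1 14 -0.097733776728002 0.10927253986893337
-1 10 -0.10053413212673679 0.10787541866490047
```

View pics/w10.png

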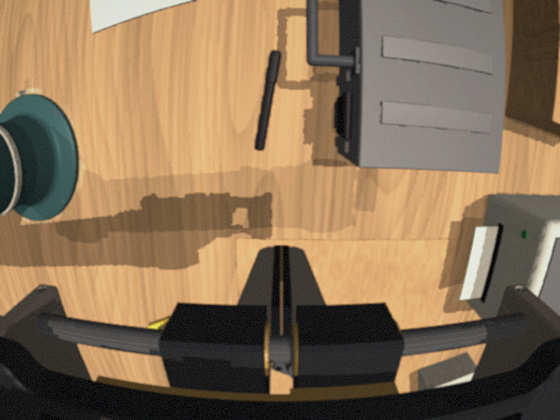

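The right latch hangs flush at (343,115). The left one stopped at the same depth, and no camera sees either sticking out any more. Handing in.

```bash
python3 -c "
from plant import manip
print(manip.job_done())"
```

```text
the job is handed in; nothing more can be done
None
```

I packed all three pillow-block bearings upright in bays 0, 1 and 2, lowered the lid gently until it was fully shut, pressed both latches down flush, and handed the job in at about 74 s without touching anything else on the bench.

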